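Register a notched glass plate and show its label to the desk camera

TASK

The glass plate standing in the grooved stand has one frosted end, marked by a small notch in its corner: slide the plate along the groove until its other, clear end is fully home against the stop at that end of the stand. Then take the plate by its clear part, lift it out and hold it at the reading point in front of the desk camera, tipped back with the label face up and squarely towards the lens, and the frosted end, where the label is, at the reading point. Finish while still holding it there, without disturbing the loose things lying about.

Things in the scene. Friction and masses are not known exactly. Their poses are not given: they have to be found in the camera images.
- plate_centre (a point): Centre of the notched glass plate: 110 mm long (x), 8 thick (y), 50 high (z), 110 g. It stands upright on a long edge in the groove, centre 31 mm above the table. +x: to the frosted end (last 30 mm, whitish). The 12 x 12 mm notch is cut from that end's upper corner (+x, +z). -y is the label face: facing the label with the notch at the top, the notch is at the right.
- frosted (a point): The middle of the frosted end on the label face: 40 mm along +x and 4 mm along -y from the plate's centre, at half height. Axes as the plate's. A blank paper label is stuck here.
- clear_end (a point): Middle of the plate's clear (not frosted) end face, 55 mm along -x from the plate's centre; axes as the plate's. It starts 17 to 41 mm from its stop. The plate slides with 1 to 2 N, up to 3 N for a moment where it sticks; pushed above the groove it bears about 7 N against the stop; a much harder push may tip it.
- stand: Fixed grey grooved stand, 180 x 36 mm, 22 mm high; origin at its underside centre. Groove along x, 9.6 mm wide, floor 6 mm above the table, walls to 22 mm, closed at both ends by stops 22 mm high, inner faces at x = -78 and +78 mm. It looks the same both ways round; the plate's +x lies along the stand's +x, so the clear end's stop is the one at -x.
- reading_point (a point): Where the middle of the frosted end is to be held: in free air 160 mm above the table, over the desk camera's flat white foot (8 mm high, 160 x 120 mm), 150 mm from the lens along its line of sight. Axes: x level, towards the camera's post, which stands on the far left side; z up.
- camera: Fixed desk camera's black head (36 x 62 x 34 mm) on a thin post 155 mm beyond the reading point, top at 300 mm. Origin: middle of the lens. +x: line of sight reversed, from the reading point to the lens, 45 degrees up and to the left; y level. The label face is to look along +x; with the notched edge up, the frosted end then points to +y, back towards the robot.
- tub_a: Bystander: white open plastic tub, 124 mm wide, 95 mm high; origin at its underside.
- tub_b: Bystander: second white tub of the same size; origin at its underside.
- plain_plate: Bystander: clear glass plate 110 x 50 x 8 mm lying flat, no notch, no frosting; origin at its underside.
- screwdriver: Bystander: screwdriver, 170 mm long, lying along its x.
- key_ring: Bystander: steel ring, 32 mm wide, 5 mm high, lying flat.
- jar: Bystander: amber jar with black cap, 52 mm wide, 60 mm high; origin at its underside.
- nut: Bystander: steel spacer, 24 mm wide, 10 mm high, lying flat.
Not all that is in view belongs to the job. Of the things shaped like the stand, the grey one is meant. What is shaped like the part that bears plate_centre but orange is not meant.

How it is judged:
On the way:
1. the clear end is home against its stop, the plate still standing in the groove (x of clear_end in the frame of stand below -0.0755 m and z of plate_centre in the frame of stand below 0.035 m and angle between plate_centre's own z axis and vertical below 0.2 rad), for 0.2 s.
At the end, for the whole second after the job is handed in: The plate is held still in the fingers by its clear part (grasp at most 12 mm past the plate's centre towards the frosted end), touching nothing else, the middle of the frosted end within 20 mm of the reading point, the label face upwards and within 20 degrees of squarely facing the lens (distance between frosted and reading_point below 0.02 m and angle between the y axis of plate_centre and the x axis of camera, either way round below 0.35 rad and angle between plate_centre's own y axis and vertical above 1.9 rad and x of the grasp point in the frame of plate_centre below 0.012 m and contact force between plate and the fingers above 1 N and contact force between plate and camstand below 0.05 N and height (world z) of plate_centre above 0.1 m and linear speed of plate below 0.02 m/s); the arm keeps its last pose, push and grip.
It fails at once if a loose bystander (tub, plain plate, screwdriver, ring, jar or spacer) is moved more than 30 mm (distance of any of tub_a, tub_b, plain_plate, screwdriver, key_ring, jar, nut from where it was at the start of the episode above 0.03 m).
It also fails if it takes over 58 s, if anything falls off the work surface, if the arm or the gripper's body presses on something with over 40 N, if the wrist force passes 120 N, or if a joint passes its speed limit or range.

ROBOT

A 7-joint arm with a two-finger parallel gripper is mounted at the origin on the work surface. World frame = base frame: x ahead of the robot, y to its left, z up, the work surface at z = 0. Lengths are in m, angles in rad, forces in N, time in s.
With the tool pointing down it reaches from about 0.4 to 0.85 m from the base axis. Payload 10.4 kg.
Tool frame: the origin (TCP) lies on the front face of the gripper's body, between the roots of the fingers; the fingertips stand 73 mm ahead of it and the grasp point (between the pads) lies 54 mm ahead of it; x points along the fingers, y is the direction in which the jaws open and shut, and the axes are right-handed (so a half turn about x gives the same grasp; the last joint's range is limited). The gripper opens to 85 mm and grips with 20 to 120 N. Pads are 22 mm wide; open, the fingers measure 114 mm over their backs; the gripper's body (76 mm by 85 mm) begins 54 mm behind the grasp point. The pads swing forward as they close: fully open they stand 13 mm farther back than shut.
Start: joints at [-1.339, 0.332, -0.065, 1.46, 0.022, 1.35, -0.088], TCP at [0.158, 0.605, 0.304] pointing down, gripper open.
Joint ranges: [-2.6, 2.6], [-0.5, 2.12], [-1.47, 1.34], [0.16, 2.42], [-1.27, 4.41], [0.06, 2.06], [-2.6, 2.6]. Speed limits (rad/s): [2.22, 2.22, 2.79, 2.79, 3.14, 3.14, 3.14].

INTERFACE

Orientations are given as a unit quaternion [x, y, z, w].
In Python, from workcell import manip gives the robot as it stands. The module is installed in compiled form; this text tells all that it offers.
- The arm moves only by the tool arm_command, never from a script. Its argument "moves" is a list that holds one entry, the list of rows, each a list of 5 numbers: the closure, from 0 (fully open) to 1 (shut), then the shift along the tool's x, y, z in units of 25 mm (1.0 is 25 mm), then the turn about the tool's x in degrees. A call has 1 to 12 rows; each row shifts and turns the commanded pose from where the row before left it, along the tool's axes as they then stand; what a row does not reach is not made up. A row lasts 1/12 s, in which the tool goes at most 41.7 mm and 7.16 degrees, less where a joint would pass 70% of its speed; a pose out of reach is approached as far as the arm can. A call is refused whole if a number of a shift passes 1 or a number of a turn 7.16, either way. A call with a gripper value outside its range is refused whole. The fingers move at their own pace and stop on an object; "force" is the grip in N (left out, the last holds). Time passes only in rows, so rows that do not move let the fingers close. It gives the time, the measured TCP pose, the force and the opening at its end, in the units of the state.
- manip.get_obs(): the state, without advancing time (a new reading comes with each control period).
- manip.camera(name): name is "scene" or "top"; returns the picture (480x640x3 uint8, red, green, blue); there is no depth.
- manip.camera_info(name): a dict with "vfov" (degrees; the focal length in pixels is half the picture's height over the tangent of half this angle, whatever the lens; pixels are square), "cx", "cy" (the principal point, pixels), "pose" (4x4, takes a point from camera to world coordinates). Camera axes: x right, y down, z forward; pixel columns grow to the right and rows downward; lengths in m; the calibration is good to about 2 mm. A picture is of the moment at which its call begins. camera_info takes no time and is no camera call.
- manip.hand_in(): hands the job in, once; it reports no verdict.
Trained networks look in the newest picture that a camera, given by its name, has taken for a name from the list of things; names that differ only in an ending like _2 or _b are one class to them, and where a whole thing is asked for, a point or a joint stands for the part that bears it (a point fixed in the world has none). Each returns a list of dicts, best first, with "confidence" (0 to 1); they miss things now and then, are a little off and sometimes report something else, mostly with a low value. They report only what shows in the picture. A call takes as long as a camera call. They do not tell look-alikes from the thing itself.
- manip.regions_of(query, camera): "mask" (480x640 bool, what is visible of it) and "rect" ([left, top, right, bottom] in pixels, round what is visible of it).
- manip.pinpoint(query, camera): "pixel" ([row, column] in pixels: a listed point, or the origin of a listed thing).
The state is a dict: "clock": time; "joint_pos": joint angles; "joint_velocities": joint speeds; "tau": joint torques, N m; "position": TCP position; "ee_rot": TCP orientation; "ft_force": force on the tool from outside, world axes, zero at the start; "torque": the same for the moment, N m; "grip_width": opening from 0.0 (shut) to 1.0 (fully open).
Only numpy, scipy, OpenCV 4.12 (cv2) and the standard library are available. Lean on these libraries where they do the work, as an engineer would, in place of code of your own. Each camera call takes 0.05 s, during which the arm holds its last target.

## Working session

There is one attempt and no reset: what is moved stays moved. The work goes in short steps, Python scripts to look and compute and a tool call to move; the robot and the scene stay as the last step left them, time stands still between calls to the robot, and variables do not carry over. Pictures are saved under pics/ and viewed, and the job is handed in when it is done.

Besides the shell and the picture viewer there is one more tool, called after "Emit:" as name([rows], argument=value, ...), one row to a line, values as JSON. arm_command: Moves the arm, as the interface text tells. Its arguments: {"type":"object","properties":{"moves":{"type":"array","items":{"type":"array","items":{"type":"array","items":{"type":"number"}}}},"force":{"type":"number"}},"required":["moves"]}

```bash
mkdir -p pics; ls; python3 - <<'E'
from workcell import manip
import cv2,numpy as np
o=manip.get_obs()
for k,v in o.items(): print(k,np.round(v,4))
for c in("scene","top"):
    im=manip.camera(c); cv2.imwrite(f"pics/{c}0.png",im[:,:,::-1])
    i=manip.camera_info(c); print(c,i["vfov"],i["cx"],i["cy"]); print(np.round(i["pose"],4))
E
```

```text
pics
clock 0.0
joint_pos [-1.3386  0.3328 -0.0647  1.461   0.0216  1.3499 -0.0885]
joint_velocities [-0.0001 -0.0001  0.0009 -0.0005  0.0011  0.     -0.0008]
tau [ 5.00000e-04 -6.25467e+01  4.94000e-02 -3.91589e+01  1.63000e-02
  1.00000e-02 -0.00000e+00]
position [0.1574 0.6046 0.3031]
ee_rot [ 0.0893  0.7014 -0.0903  0.7013]
ft_force [-0.422   0.4565 -0.4882]
torque [ 0.0105  0.0133 -0.0144]
grip_width 0.9976
scene 42.98068295470859 317.16516340504114 243.75229859399607
[[ 0.2486  0.8216 -0.5131  1.2174]
 [ 0.9685 -0.2172  0.1216 -0.1965]
 [-0.0115 -0.5271 -0.8497  1.3129]
 [ 0.      0.      0.      1.    ]]
top 50.50047895671708 314.68843772742446 238.4779831849238
[[-0.0018 -0.9806  0.1962  0.2853]
 [-0.9999  0.0043  0.0123 -0.0322]
 [-0.0129 -0.1962 -0.9805  1.2989]
 [ 0.      0.      0.      1.    ]]
```

View pics/scene0.png

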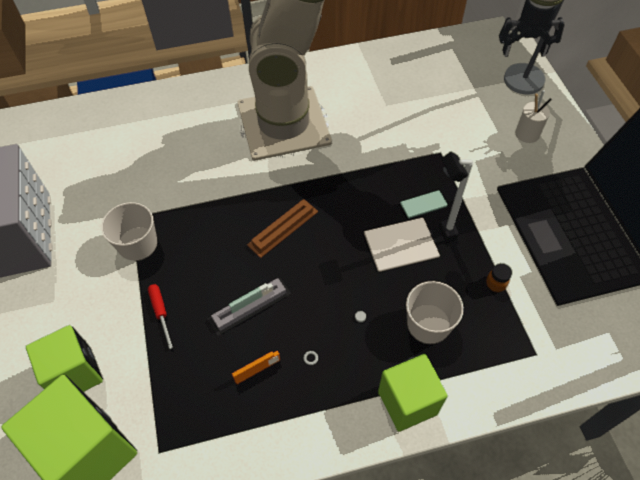

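View pics/top0.png

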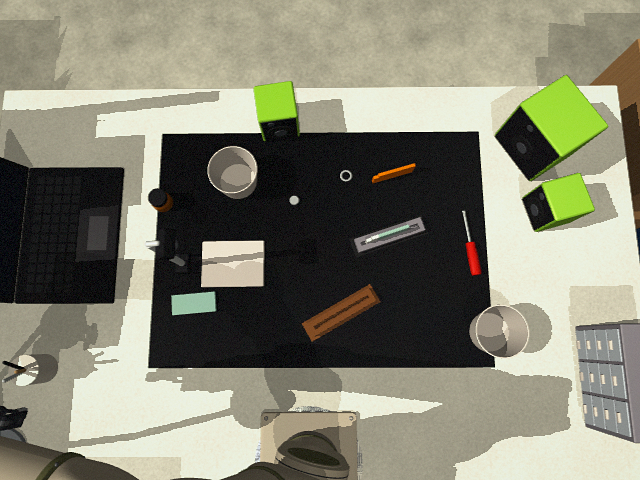

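The two pictures show the grey stand with the plate at about (250,303) in the scene view and (390,235) in the top view. The camera foot is at top (232,263). The brown stand and the orange plate are decoys. Next I'll zoom in and run the networks.

```bash
cat > h.py <<'E'
from workcell import manip
import cv2,numpy as np
from scipy.spatial.transform import Rotation as R
def K(c):
    i=manip.camera_info(c); f=240/np.tan(np.radians(i["vfov"]/2)); return f,i["cx"],i["cy"],np.array(i["pose"])
def ray(c,row,col):
    f,cx,cy,P=K(c); d=P[:3,:3]@np.array([(col-cx)/f,(row-cy)/f,1]); return P[:3,3],d
def atz(c,row,col,z):
    p,d=ray(c,row,col); return p+d*(z-p[2])/d[2]
def proj(c,X):
    f,cx,cy,P=K(c); q=P[:3,:3].T@(np.asarray(X)-P[:3,3]); return np.array([q[1]/q[2]*f+cy,q[0]/q[2]*f+cx])
def tri(px):
    A=np.zeros((3,3));b=np.zeros(3)
    for c,(r,k) in px.items():
        p,d=ray(c,r,k); d=d/np.linalg.norm(d); M=np.eye(3)-np.outer(d,d); A+=M;b+=M@p
    return np.linalg.solve(A,b)
E
python3 - <<'E'
from h import *
for c,(r0,r1,k0,k1) in {"scene":(265,345,195,305),"top":(205,265,340,440)}.items():
    im=manip.camera(c)[:,:,::-1]
    cv2.imwrite(f"pics/{c}z.png",cv2.resize(im[r0:r1,k0:k1],None,fx=7,fy=7,interpolation=cv2.INTER_CUBIC))
    for q in ["plate_centre","frosted","clear_end","stand","reading_point","camera","tub_a","plain_plate","screwdriver","key_ring","jar","nut"]:
        for d in manip.pinpoint(q,c)[:3]: print(c,q,np.round(d["pixel"],1),round(d["confidence"],2),np.round(atz(c,*d["pixel"],0.031),3))
E
```

```text
scene plate_centre [295.  253.3] 0.66 [ 0.542 -0.194  0.031]
scene plate_centre [366.5 259.4] 0.56 [ 0.719 -0.215  0.031]
scene plate_centre [316.7 161.3] 0.5 [ 0.543 -0.411  0.031]
scene frosted [361.3 271.7] 0.94 [ 0.714 -0.186  0.031]
scene frosted [289.9 268. ] 0.92 [ 0.538 -0.157  0.031]
scene clear_end [310.2 229.8] 0.94 [ 0.567 -0.254  0.031]
scene clear_end [293.  268.4] 0.51 [ 0.546 -0.158  0.031]
scene stand [309.4 253.3] 0.78 [ 0.579 -0.201  0.031]
scene stand [227.2 283.3] 0.7 [ 0.374 -0.083  0.031]
scene reading_point [212.2 396.2] 0.91 [0.403 0.206 0.031]
scene reading_point [314.7 159.7] 0.63 [ 0.537 -0.414  0.031]
scene camera [174.1 447.6] 0.81 [0.321 0.376 0.031]
scene tub_a [241.7 136.1] 0.93 [ 0.322 -0.447  0.031]
scene tub_a [325.6 427.6] 0.65 [0.72  0.176 0.031]
scene tub_a [308.4 251.7] 0.36 [ 0.576 -0.204  0.031]
scene plain_plate [204.1 423.8] 0.97 [0.397 0.282 0.031]
scene plain_plate [286.3 497.3] 0.36 [0.667 0.369 0.031]
scene screwdriver [317.4 160.2] 0.77 [ 0.545 -0.413  0.031]
scene key_ring [354.2 313.3] 0.64 [ 0.721 -0.093  0.031]
scene jar [286.2 497
[... 450 characters left out ...]
9 -0.265  0.031]
top stand [241.1 387.4] 0.82 [ 0.532 -0.201  0.031]
top stand [311.6 339.6] 0.76 [ 0.355 -0.077  0.031]
top reading_point [254.4 233.6] 0.73 [0.499 0.189 0.031]
top reading_point [181.  235.7] 0.52 [0.693 0.189 0.031]
top camera [245.8 175.5] 0.83 [0.522 0.338 0.031]
top tub_a [178.1 239.2] 0.66 [0.701 0.18  0.031]
top tub_a [331.2 490.7] 0.6 [ 0.306 -0.446  0.031]
top plain_plate [301.2 193.2] 0.64 [0.381 0.286 0.031]
top plain_plate [201.7 293. ] 0.51 [0.636 0.039 0.031]
top screwdriver [243.4 466.7] 0.71 [ 0.525 -0.4    0.031]
top key_ring [178.  344.9] 0.51 [ 0.699 -0.095  0.031]
top jar [201.5 166.9] 0.65 [0.638 0.366 0.031]
top nut [201.2 291.9] 0.4 [0.637 0.042 0.031]
```

View pics/scenez.png

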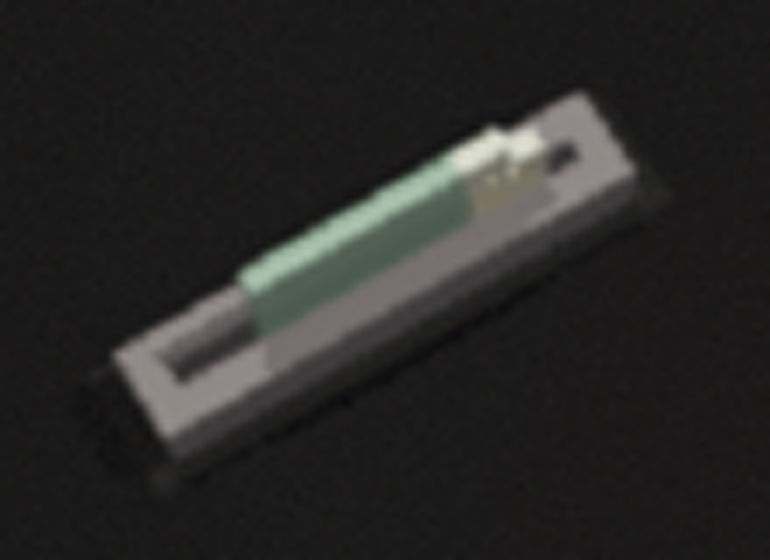

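View pics/topz.png

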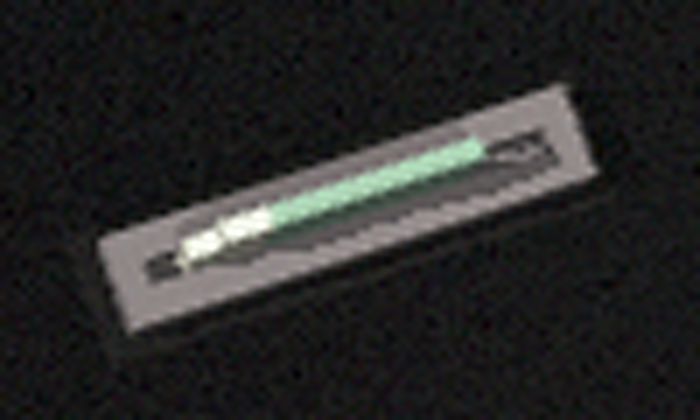

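Rows can only turn about the tool's x, so tipping the plate needs some thought. First I'll go straight up, in free air, to see how the arm behaves at the edge of its reach.

Emit:
arm_command([
  [[0,-1,0,0,0],[0,-1,0,0,0],[0,-1,0,0,0],[0,-1,0,0,0],[0,-1,0,0,0],[0,-1,0,0,0],[0,-1,0,0,0],[0,-1,0,0,0],[0,-1,0,0,0],[0,-1,0,0,0],[0,-1,0,0,0],[0,-1,0,0,0]],
])

```text
clock: 2.4
position: [0.1575, 0.6044, 0.6054]
ee_rot: [0.09, 0.701, -0.09, 0.701]
ft_force: [0.3, 0.9, 0.2]
grip_width: 0.999
```

```bash
cat > st.py <<'E'
from h import *
o=manip.get_obs(); r=R.from_quat(o["ee_rot"]).as_matrix()
print("t",round(o["clock"],2),"pos",np.round(o["position"],4),"toolx",np.round(r[:,0],3),"tooly",np.round(r[:,1],3),"yawdeg",round(np.degrees(np.arctan2(r[1,1],r[0,1])),1))
print("q",np.round(o["joint_pos"],3),"F",np.round(o["ft_force"],1),"T",np.round(o["torque"],2),"w",round(float(o["grip_width"]),4))
E
python3 st.py
```

```text
t 2.4 pos [0.1575 0.6044 0.6054] toolx [ 0.     0.001 -1.   ] tooly [0.252 0.968 0.001] yawdeg 75.4
q [-1.371  0.409 -0.034  0.727  0.015  2.005 -0.08 ] F [0.3 0.9 0.2] T [ 0.06 -0.05 -0.01] w 0.9991
```

Emit:
arm_command([
  [[0,-1,0,0,0],[0,-1,0,0,0],[0,-1,0,0,0],[0,-1,0,0,0]],
])

```text
clock: 2.73
position: [0.1545, 0.5869, 0.6531]
ee_rot: [0.107, 0.699, -0.075, 0.703]
ft_force: [0.2, 0.3, 0.3]
grip_width: 0.997
```

```bash
python3 st.py
```

```text
t 2.73 pos [0.1545 0.5869 0.6531] toolx [ 0.01   0.044 -0.999] tooly [0.255 0.966 0.045] yawdeg 75.2
q [-1.562  0.399  0.349  0.656 -0.156  2.058 -0.005] F [0.2 0.3 0.3] T [-0.01 -0.    0.03] w 0.9969
```

Emit:
arm_command([
  [[0,-1,0,0,0],[0,-1,0,0,0],[0,-1,0,0,0],[0,-1,0,0,0],[0,-1,0,0,0],[0,-1,0,0,0]],
])

```text
clock: 3.23
position: [0.1425, 0.5393, 0.7176]
ee_rot: [0.145, 0.693, -0.036, 0.705]
ft_force: [0.8, 0.2, 0.2]
grip_width: 0.997
```

```bash
python3 st.py
```

```text
t 3.23 pos [0.1425 0.5393 0.7176] toolx [ 0.036  0.15  -0.988] tooly [0.252 0.955 0.154] yawdeg 75.2
q [-1.645  0.283  0.429  0.666 -0.148  2.058 -0.007] F [0.8 0.2 0.2] T [-0.12  0.08  0.01] w 0.9965
```

Emit:
arm_command([
  [[0,1,0,0,0],[0,1,0,0,0],[0,1,0,0,0]],
])

```text
clock: 3.48
position: [0.1453, 0.5508, 0.6423]
ee_rot: [0.145, 0.693, -0.036, 0.705]
ft_force: [0.5, 1.3, -1.0]
grip_width: 1.002
```

```bash
python3 st.py
```

```text
t 3.48 pos [0.1453 0.5508 0.6423] toolx [ 0.036  0.15  -0.988] tooly [0.252 0.955 0.154] yawdeg 75.2
q [-1.707  0.186  0.41   0.959 -0.081  1.856 -0.024] F [ 0.5  1.3 -1. ] T [-0.16 -0.02 -0.01] w 1.0018
```

At the limit the tool tips outwards (radially), and the tip persists after I move back, so this is a way to tip the plate. I'll work out the poses from the saved pictures.

```bash
python3 - <<'E'
from h import *
T=np.array([[568,85],[598,172],[130,330],[100,240]])/7+[340,205]
S=np.array([[115,355],[175,440],[635,170],[580,92]])/7+[195,265]
for c,A in(("top",T),("scene",S)):
    A=A-0.43
    P=np.array([atz(c,y,x,0.022) for x,y in A])
    m=P.mean(0); u=(P[2]+P[3]-P[0]-P[1])/2
    print(c,np.round(P[:,:2],4).tolist(),"c",np.round(m,4),"len",np.linalg.norm(u).round(4),"w",np.linalg.norm((P[1]+P[2]-P[0]-P[3])/2).round(4),"ang",np.degrees(np.arctan2(u[1],u[0])).round(2))
# plate ends top edge (z=.056): clear end top, notch bottom etc
for c,A in(("top",np.array([[480,148],[272,218]])/7+[340,205]),("scene",np.array([[247,278],[455,160]])/7+[195,265])):
    for x,y in A-0.43: print(c,np.round(atz(c,y,x,.056),4))
print("rp",tri({"scene":(212.2,396.2),"top":(254.4,233.6)}),"lens",tri({"scene":(174.1,447.6),"top":(245.8,175.5)}))
# foot: corners
for c in("top","scene"):
    im=cv2.imread(f"pics/{c}0.png"); 
    k0,k1,r0,r1=(190,280,230,300) if c=="top" else (350,455,205,285)
    cv2.imwrite(f"pics/foot_{c}.png",cv2.resize(im[r0:r1,k0:k1],None,fx=6,fy=6,interpolation=cv2.INTER_CUBIC))
E
```

```text
top [[0.5969, -0.2893], [0.5641, -0.2988], [0.5061, -0.1267], [0.5395, -0.1163]] c [ 0.5516 -0.2078  0.022 ] len 0.1819 w 0.0345 ang 108.48
scene [[0.5646, -0.2995], [0.6, -0.2853], [0.5411, -0.1167], [0.5068, -0.1283]] c [ 0.5531 -0.2075  0.022 ] len 0.1796 w 0.0372 ang 108.97
top [ 0.5656 -0.2501  0.056 ]
top [ 0.5404 -0.1753  0.056 ]
scene [ 0.5653 -0.2505  0.056 ]
scene [ 0.54   -0.1759  0.056 ]
rp [0.47884119 0.16818149 0.1502419 ] lens [0.47972829 0.27306402 0.25785705]
```

View pics/foot_top.png

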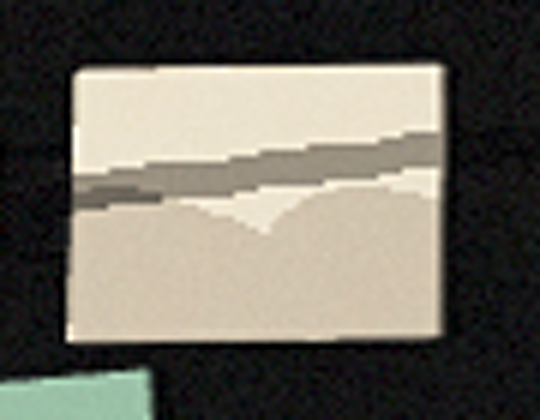

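View pics/foot_scene.png

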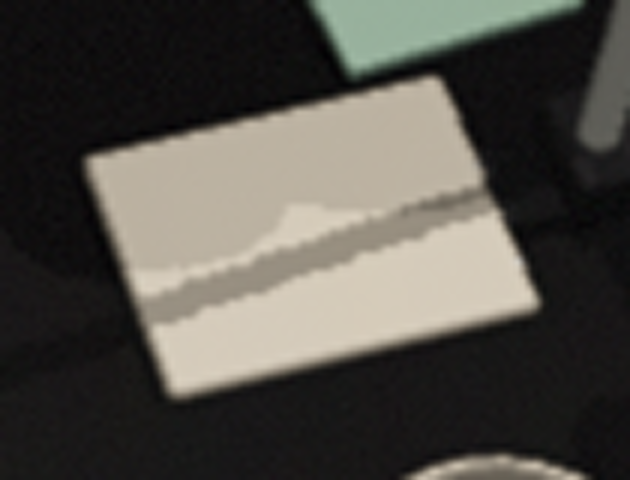

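```bash
python3 - <<'E'
from h import *
for c,A in(("top",np.array([[72,66],[445,64],[443,338],[67,342]])/6+[190,230]),("scene",np.array([[540,305],[172,398],[85,157],[438,75]])/6+[350,205])):
    P=np.array([atz(c,y,x,.008) for x,y in A-0.4]); u=P[0]+P[3]-P[1]-P[2]; print(c,np.round(P[:,:2],3).tolist(),P.mean(0).round(4),np.linalg.norm(u)/2,np.degrees(np.arctan2(u[1],u[0])).round(2))
for X in [(.478,.168,.16),(.478,.274,.266)]: print(proj("scene",X),proj("top",X))
E
```

```text
top [[0.539, 0.277], [0.54, 0.116], [0.421, 0.115], [0.42, 0.274]] [0.4801 0.1955 0.008 ] 0.16058378185824837 90.25
scene [[0.54, 0.276], [0.544, 0.115], [0.422, 0.115], [0.421, 0.274]] [0.4816 0.1949 0.008 ] 0.1596139379877847 90.87
[209.50575826 396.42540215] [254.05379154 232.94029553]
[171.24724047 447.66798444] [245.75143889 173.16453995]
```

Emit:
arm_command([
  [[0.5,0.5,0,0,7.0],[1,0.5,0,0,7.0],[1,0.5,0,0,7.0],[1,0.5,0,0,7.0],[1,0.5,0,0,7.0],[1,0.5,0,0,7.0],[1,0.5,0,0,7.0],[1,0,0,0,7.0]],
])

```text
clock: 4.15
position: [0.1482, 0.5639, 0.5537]
ee_rot: [0.459, 0.593, -0.361, 0.554]
ft_force: [0.0, 0.3, 0.4]
grip_width: -0.001
```

```bash
cat > go.py <<'E'
import sys
from h import *
# usage: go.py tx ty tz [tip]  : world target of TCP (or of point d ahead)
o=manip.get_obs(); r=R.from_quat(o["ee_rot"]).as_matrix(); p=np.array(o["position"])
t=np.array(list(map(float,sys.argv[1:4]))); d=float(sys.argv[4]) if len(sys.argv)>4 else 0
cur=p+d*r[:,0]; print("cur pt",cur.round(4),"units tool xyz",np.round(r.T@(t-cur)/.025,2))
E
python3 st.py; python3 go.py 0.525 -0.127 0.35 0.073
```

```text
t 4.15 pos [0.1482 0.5639 0.5537] toolx [ 0.035  0.145 -0.989] tooly [0.945 0.318 0.08 ] yawdeg 18.6
q [-1.79   0.143  0.469  1.2   -0.065  1.663 -1.011] F [0.  0.3 0.4] T [-0.14  0.07  0.01] w -0.0009
cur pt [0.1508 0.5745 0.4816] units tool xyz [ 1.66  4.79 31.84]
```

Emit:
arm_command([
  [[1,0,0.8,1,0],[1,0,0.8,1,0],[1,0,0.8,1,0],[1,0,0.8,1,0],[1,0,0.8,1,0],[1,0,0.8,1,0],[1,0,0,1,0],[1,0,0,1,0],[1,0,0,1,0],[1,0,0,1,0],[1,0,0,1,0],[1,0,0,1,0]],
])

```text
clock: 5.15
position: [0.3614, 0.3211, 0.5275]
ee_rot: [0.458, 0.595, -0.358, 0.555]
ft_force: [0.0, 0.5, -0.2]
grip_width: -0.005
```

Emit:
arm_command([
  [[1,0,0,1,0],[1,0,0,1,0],[1,0,0,1,0],[1,0,0,1,0],[1,0,0,1,0],[1,0,0,1,0],[1,0,0,1,0],[1,0,0,1,0],[1,0,0,1,0],[1,0,0,1,0],[1,0,0,1,0],[1,0,0,1,0]],
])

```text
clock: 6.15
position: [0.4609, 0.0406, 0.4889]
ee_rot: [0.459, 0.595, -0.358, 0.554]
ft_force: [-0.6, -0.3, 0.8]
grip_width: -0.001
```

```bash
python3 st.py; python3 go.py 0.524 -0.125 0.15 0.073
```

```text
t 6.15 pos [0.4609 0.0406 0.4889] toolx [ 0.035  0.149 -0.988] tooly [0.943 0.323 0.083] yawdeg 18.9
q [-1.395 -0.359  0.989  1.592  0.177  1.655 -0.063] F [-0.6 -0.3  0.8] T [-0.11  0.02 -0.05] w -0.0008
cur pt [0.4635 0.0515 0.4168] units tool xyz [ 9.58 -0.88  8.78]
```

Emit:
arm_command([
  [[1,1,-0.1,0.9,0],[1,1,-0.1,0.9,0],[1,1,-0.1,0.9,0],[1,1,-0.1,0.9,0],[1,1,-0.1,0.9,0],[1,1,-0.1,0.9,0],[1,1,-0.1,0.9,0],[1,1,-0.1,0.9,0],[1,1,-0.1,0.9,0],[1,0.5,0,0.7,0]],
])

```text
clock: 6.98
position: [0.4625, -0.1186, 0.249]
ee_rot: [0.463, 0.577, -0.355, 0.571]
ft_force: [0.0, 0.6, 0.1]
grip_width: -0.002
```

```bash
python3 st.py; python3 go.py 0.524 -0.125 0.031 0.073;python3 - <<'E'
from h import *
for c in("scene","top"):
    im=manip.camera(c)[:,:,::-1]; cv2.imwrite(f"pics/a_{c}.png",im)
E
```

```text
t 6.98 pos [ 0.4625 -0.1186  0.249 ] toolx [ 0.082  0.13  -0.988] tooly [0.94  0.319 0.12 ] yawdeg 18.8
q [-1.343 -0.5    1.34   1.987  0.382  1.212  0.197] F [0.  0.6 0.1] T [-0.16  0.11  0.01] w -0.0023
cur pt [ 0.4685 -0.1092  0.1769] units tool xyz [5.87 1.18 1.89]
```

View pics/a_scene.png

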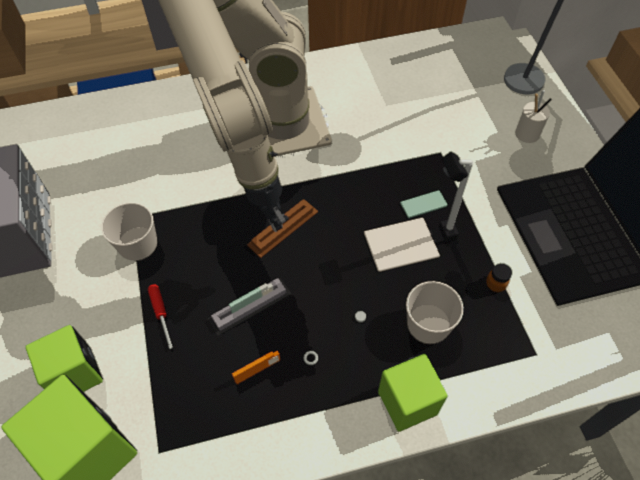

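The elbow has drifted to its limits (j2 and j3 are clamped). The pointer is above the brown decoy stand, at about (275,215) in the scene view. I'll move outwards so the limits release.

Emit:
arm_command([
  [[1,0,1,0,0],[1,0,1,0.2,0],[1,0,1,0.2,0],[1,0,1,0.2,0]],
])

```text
clock: 7.42
position: [0.5064, -0.0842, 0.2899]
ee_rot: [0.47, 0.558, -0.35, 0.587]
ft_force: [0.1, 0.1, -0.6]
grip_width: 0.0
```

```bash
python3 st.py; python3 go.py 0.524 -0.125 0.031 0.073
```

```text
t 7.42 pos [ 0.5064 -0.0842  0.2899] toolx [ 0.132  0.114 -0.985] tooly [0.936 0.313 0.161] yawdeg 18.5
q [-1.471 -0.5    1.339  1.892  0.412  1.241  0.093] F [ 0.1  0.1 -0.6] T [-0.1   0.11 -0.  ] w 0.0005
cur pt [ 0.516  -0.0759  0.218 ] units tool xyz [ 7.19 -1.52  2.45]
```

I'll fit a kinematic model to the samples collected so far, so I can plan how to unwind the elbow.

```bash
cat > samples.py <<'E'
S=[([-1.3386,.3328,-.0647,1.461,.0216,1.3499,-.0885],[.1574,.6046,.3031],[.0893,.7014,-.0903,.7013]),
([-1.371,.409,-.034,.727,.015,2.005,-.08],[.1575,.6044,.6054],[.09,.701,-.09,.701]),
([-1.562,.399,.349,.656,-.156,2.058,-.005],[.1545,.5869,.6531],[.107,.699,-.075,.703]),
([-1.645,.283,.429,.666,-.148,2.058,-.007],[.1425,.5393,.7176],[.145,.693,-.036,.705]),
([-1.707,.186,.41,.959,-.081,1.856,-.024],[.1453,.5508,.6423],[.145,.693,-.036,.705]),
([-1.79,.143,.469,1.2,-.065,1.663,-1.011],[.1482,.5639,.5537],[.459,.593,-.361,.554]),
([-1.395,-.359,.989,1.592,.177,1.655,-.063],[.4609,.0406,.4889],[.459,.595,-.358,.554]),
([-1.343,-.5,1.34,1.987,.382,1.212,.197],[.4625,-.1186,.249],[.463,.577,-.355,.571]),
([-1.471,-.5,1.339,1.892,.412,1.241,.093],[.5064,-.0842,.2899],[.47,.558,-.35,.587])]
E
cat > kin.py <<'E'
import numpy as np, itertools
from scipy.spatial.transform import Rotation as R
from scipy.optimize import least_squares
def fk(q,s,L):
    # L: base xyz, L1(x,z), L2(x,z), L3(x,z) ; s signs
    r=R.identity(); p=np.array([0,0,L[0]])
    ax='zyzyzyz'
    offs={2:np.array([L[1],L[7],L[2]]),4:np.array([L[3],L[8],L[4]]),6:np.array([L[5],L[9],0]),7:np.array([0,0,L[6]])}
    for i in range(7):
        if i in offs: p=p+r.apply(offs[i])
        r=r*R.from_euler(ax[i],s[i]*q[i])
    p=p+r.apply(offs[7])
    return p,r
E
python3 - <<'E'
from kin import *; from samples import S
best=[]
for sg in itertools.product([1,-1],repeat=3):
    s=[-1,1,sg[0],1,sg[1],1,sg[2]]
    rs=[fk(q,s,np.zeros(10))[1].inv()*R.from_quat(t) for q,p,t in S]
    m=R.concatenate(rs).mean(); err=max((m.inv()*x).magnitude() for x in rs)
    print(s,np.degrees(err).round(2),m.as_matrix().round(2).tolist())
    if err<.05:
        f=lambda L:np.concatenate([fk(q,s,L)[0]-p for q,p,t in S])
        o=least_squares(f,[.3,0,.4,0,.4,0,.3,0,0,0]); print(o.x.round(4),np.abs(o.fun).max())
E
```

```text
[-1, 1, 1, 1, 1, 1, 1] 97.85 [[0.05, -0.36, 0.93], [-0.07, -0.93, -0.36], [1.0, -0.05, -0.07]]
[-1, 1, 1, 1, 1, 1, -1] 85.53 [[0.03, -0.57, 0.82], [-0.07, -0.82, -0.56], [1.0, -0.05, -0.06]]
[-1, 1, 1, 1, -1, 1, 1] 95.82 [[0.2, -0.29, 0.94], [0.03, -0.95, -0.3], [0.98, 0.09, -0.18]]
[-1, 1, 1, 1, -1, 1, -1] 99.97 [[0.12, -0.55, 0.83], [-0.02, -0.84, -0.55], [0.99, 0.05, -0.11]]
[-1, 1, -1, 1, 1, 1, 1] 114.58 [[0.0, -1.0, 0.03], [-0.13, -0.03, -0.99], [0.99, -0.0, -0.13]]
[-1, 1, -1, 1, 1, 1, -1] 39.01 [[0.03, -1.0, -0.09], [-0.12, 0.09, -0.99], [0.99, 0.04, -0.12]]
[-1, 1, -1, 1, -1, 1, 1] 109.22 [[-0.0, -0.99, 0.12], [-0.0, -0.12, -0.99], [1.0, -0.0, -0.0]]
[-1, 1, -1, 1, -1, 1, -1] 0.08 [[-0.0, -1.0, 0.0], [-0.0, -0.0, -1.0], [1.0, -0.0, -0.0]]
[ 2.578e-01 -0.000e+00  4.483e-01  1.000e-04  4.902e-01  0.000e+00
  2.697e-01 -2.170e-02 -2.310e-02 -8.000e-04] 0.0002482392294466118
```

The kinematics fit to within 0.25 mm. Next I'll simulate the row controller with a damped, clamped IK and check it against the history.

```bash
cat >> kin.py <<'E'
SG=[-1,1,-1,1,-1,1,-1]; LL=np.array([.2578,0,.4483,.0001,.4902,0,.2697,-.0217,-.0231,-.0008])
M=R.from_matrix(np.array([[0,-1,0],[0,0,-1],[1,0,0]]))
LO=np.array([-2.6,-.5,-1.47,.16,-1.27,.06,-2.6]);HI=np.array([2.6,2.12,1.34,2.42,4.41,2.06,2.6])
def FK(q):
    p,r=fk(q,SG,LL); return p,r*M
def jac(q):
    p0,r0=FK(q); J=np.zeros((6,7))
    r=R.identity(); pp=np.array([0,0,LL[0]]); ax='zyzyzyz'
    offs={2:np.array([LL[1],LL[7],LL[2]]),4:np.array([LL[3],LL[8],LL[4]]),6:np.array([LL[5],LL[9],0])}
    for i in range(7):
        if i in offs: pp=pp+r.apply(offs[i])
        a=np.array([0,0,1.]) if ax[i]=='z' else np.array([0,1.,0])
        a=SG[i]*r.apply(a); J[:3,i]=np.cross(a,p0-pp); J[3:,i]=a
        r=r*R.from_euler(ax[i],SG[i]*q[i])
    return J
def ik(q,p,r,n=60,w=1.0,lam=1e-2):
    q=np.array(q,float)
    for _ in range(n):
        p1,r1=FK(q); e=np.concatenate([p-p1,w*(r*r1.inv()).as_rotvec()])
        if np.linalg.norm(e)<1e-5: break
        J=jac(q); J[3:]*=w
        q=np.clip(q+J.T@np.linalg.solve(J@J.T+lam**2*np.eye(6),e),LO,HI)
    return q
V=np.array([2.22,2.22,2.79,2.79,3.14,3.14,3.14])*.7/12
def sim(q,rows,rebase=True,**k):
    q=np.array(q,float); p,r=FK(q)
    for row in rows:
        s=np.array(row[1:4])*.025; p=p+r.apply(s); r=r*R.from_rotvec([np.radians(row[4]),0,0])
        q2=ik(q,p,r,**k); d=q2-q; f=np.abs(d/V).max(); 
        if f>1: d/=f
        q=q+d
        if rebase: p,r=FK(q)
    return q
E
python3 - <<'E'
from kin import *; from samples import S
np.set_printoptions(precision=3,suppress=True)
C=[[[0,-1,0,0,0]]*12,[[0,-1,0,0,0]]*4,[[0,-1,0,0,0]]*6,[[0,1,0,0,0]]*3,[[0,.5,0,0,7]]*7+[[0,0,0,0,7]],
 [[0,0,.8,1,0]]*6+[[0,0,0,1,0]]*18,[[0,1,-.1,.9,0]]*9+[[0,.5,0,.7,0]],[[0,0,1,0,0]]+[[0,0,1,.2,0]]*3]
for w,lam in((1,.01),(.5,.01),(.2,.02),(1,.1)):
  for i,c in enumerate(C):
    q=sim(S[i][0],c,w=w,lam=lam); print(w,lam,i,q,np.array(S[i+1][0]), (q-S[i+1][0]).round(3))
E
```

```text
1 0.01 0 [-1.37   0.409 -0.036  0.733  0.016  2.002 -0.081] [-1.371  0.409 -0.034  0.727  0.015  2.005 -0.08 ] [ 0.001  0.    -0.002  0.006  0.001 -0.003 -0.001]
1 0.01 1 [-1.407  0.658  0.357  0.216 -0.327  2.06  -0.055] [-1.562  0.399  0.349  0.656 -0.156  2.058 -0.005] [ 0.155  0.259  0.008 -0.44  -0.171  0.002 -0.05 ]
1 0.01 2 [-1.295  0.646  0.867  0.16  -0.923  2.06  -0.097] [-1.645  0.283  0.429  0.666 -0.148  2.058 -0.007] [ 0.35   0.363  0.438 -0.506 -0.775  0.002 -0.09 ]
1 0.01 3 [-1.706  0.187  0.41   0.955 -0.081  1.86  -0.025] [-1.707  0.186  0.41   0.959 -0.081  1.856 -0.024] [ 0.001  0.001 -0.    -0.004 -0.     0.004 -0.001]
1 0.01 4 [-1.79   0.141  0.468  1.199 -0.064  1.662 -1.005] [-1.79   0.143  0.469  1.2   -0.065  1.663 -1.011] [ 0.    -0.002 -0.001 -0.001  0.001 -0.001  0.006]
1 0.01 5 [-1.397 -0.375  0.976  1.601  0.192  1.659 -0.084] [-1.395 -0.359  0.989  1.592  0.177  1.655 -0.063] [-0.002 -0.016 -0.013  0.009  0.015  0.004 -0.021]
1 0.01 6 [-1.682 -0.5    1.34   1.854  0.486  1.255  0.169] [-1.343 -0.5    1.34   1.987  0.382  1.212  0.197] [-0.339  0.     0
[... 3407 characters left out ...]
.024] [ 0.003  0.001 -0.003 -0.005  0.     0.004 -0.001]
1 0.1 4 [-1.789  0.141  0.468  1.199 -0.064  1.662 -1.005] [-1.79   0.143  0.469  1.2   -0.065  1.663 -1.011] [ 0.001 -0.002 -0.001 -0.001  0.001 -0.001  0.006]
1 0.1 5 [-1.397 -0.376  0.976  1.601  0.193  1.659 -0.084] [-1.395 -0.359  0.989  1.592  0.177  1.655 -0.063] [-0.002 -0.017 -0.013  0.009  0.016  0.004 -0.021]
1 0.1 6 [-1.631 -0.5    1.34   1.873  0.467  1.253  0.176] [-1.343 -0.5    1.34   1.987  0.382  1.212  0.197] [-0.288  0.     0.    -0.114  0.085  0.041 -0.021]
1 0.1 7 [-1.749 -0.5    1.34   1.795  0.503  1.279  0.078] [-1.471 -0.5    1.339  1.892  0.412  1.241  0.093] [-0.278  0.     0.001 -0.097  0.091  0.038 -0.015]
```

```bash
cat > fit.py <<'E'
from kin import *; from samples import S
np.set_printoptions(precision=3,suppress=True)
C=[[[0,-1,0,0,0]]*12,[[0,-1,0,0,0]]*4,[[0,-1,0,0,0]]*6,[[0,1,0,0,0]]*3,[[0,.5,0,0,7]]*7+[[0,0,0,0,7]],
 [[0,0,.8,1,0]]*6+[[0,0,0,1,0]]*18,[[0,1,-.1,.9,0]]*9+[[0,.5,0,.7,0]],[[0,0,1,0,0]]+[[0,0,1,.2,0]]*3]
if __name__=="__main__":
  for n in (1,2,3,5,10,20):
   for w,lam in((1,.01),(1,.05),(1,.1),(.3,.05)):
    e=[np.abs(sim(S[i][0],C[i],w=w,lam=lam,n=n)-S[i+1][0]).max() for i in (1,2,5,6,7)]
    print(n,w,lam,np.array(e))
E
python3 fit.py
```

```text
1 1 0.01 [0.459 0.646 0.065 0.347 0.323]
1 1 0.05 [0.362 0.506 0.072 0.286 0.274]
1 1 0.1 [0.369 0.381 0.124 0.174 0.174]
1 0.3 0.05 [0.364 0.506 0.108 0.268 0.247]
2 1 0.01 [0.485 0.506 0.021 0.343 0.295]
2 1 0.05 [0.48  0.506 0.024 0.323 0.283]
2 1 0.1 [0.361 0.495 0.034 0.252 0.232]
2 0.3 0.05 [0.435 0.506 0.029 0.312 0.273]
3 1 0.01 [0.496 0.718 0.021 0.347 0.303]
3 1 0.05 [0.496 0.506 0.021 0.329 0.287]
3 1 0.1 [0.354 0.506 0.023 0.276 0.244]
3 0.3 0.05 [0.479 0.506 0.022 0.319 0.278]
5 1 0.01 [0.496 0.726 0.021 0.346 0.317]
5 1 0.05 [0.496 0.506 0.021 0.33  0.302]
5 1 0.1 [0.391 0.506 0.021 0.286 0.261]
5 0.3 0.05 [0.492 0.506 0.021 0.322 0.293]
10 1 0.01 [0.496 0.506 0.021 0.344 0.328]
10 1 0.05 [0.496 0.506 0.021 0.329 0.314]
10 1 0.1 [0.405 0.506 0.021 0.289 0.276]
10 0.3 0.05 [0.493 0.506 0.021 0.321 0.305]
20 1 0.01 [0.496 0.507 0.021 0.341 0.329]
20 1 0.05 [0.496 0.506 0.021 0.327 0.315]
20 1 0.1 [0.405 0.506 0.021 0.289 0.278]
20 0.3 0.05 [0.492 0.506 0.021 0.32  0.307]
```

```bash
cat > fit2.py <<'E'
import kin; from kin import *; from fit import C,S
from scipy.optimize import lsq_linear
def ikb(q,p,r,n=1,w=1.,lam=.01,vb=True,**k):
    q=np.array(q,float); q0=q.copy()
    for _ in range(n):
        p1,r1=FK(q); e=np.concatenate([p-p1,w*(r*r1.inv()).as_rotvec()])
        if np.linalg.norm(e)<1e-5: break
        J=jac(q); J[3:]*=w
        A=np.vstack([J,lam*np.eye(7)]); b=np.r_[e,np.zeros(7)]
        lo=LO-q;hi=HI-q
        if vb: lo=np.maximum(lo,q0-V-q);hi=np.minimum(hi,q0+V-q)
        lo=np.minimum(lo,-1e-9);hi=np.maximum(hi,1e-9)
        q=q+lsq_linear(A,b,(lo,hi)).x
    return q
if __name__=="__main__":
  kin.ik=ikb
  for vb in (True,False):
   for n in (1,3,10):
    for w,lam in((1,.01),(1,.05),(1,.1),(.3,.03),(.2,.1)):
     r=[sim(S[i][0],C[i],w=w,lam=lam,n=n,vb=vb)-S[i+1][0] for i in (1,2,5,6,7)]
     print(vb,n,w,lam,np.abs(np.array(r)).max(1))
E
python3 fit2.py
```

```text
True 1 1 0.01 [0.058 0.072 0.065 0.032 0.033]
True 1 1 0.05 [0.246 0.067 0.072 0.038 0.031]
True 1 1 0.1 [0.345 0.076 0.124 0.06  0.026]
True 1 0.3 0.03 [0.232 0.145 0.073 0.071 0.073]
True 1 0.2 0.1 [0.373 0.194 0.33  0.059 0.136]
True 3 1 0.01 [0.058 0.083 0.021 0.039 0.031]
True 3 1 0.05 [0.1   0.053 0.021 0.039 0.031]
True 3 1 0.1 [0.278 0.067 0.023 0.038 0.031]
True 3 0.3 0.03 [0.085 0.15  0.021 0.079 0.075]
True 3 0.2 0.1 [0.354 0.221 0.054 0.159 0.142]
True 10 1 0.01 [0.058 0.071 0.021 0.039 0.031]
True 10 1 0.05 [0.032 0.054 0.021 0.039 0.031]
True 10 1 0.1 [0.13  0.053 0.021 0.039 0.031]
True 10 0.3 0.03 [0.082 0.149 0.021 0.078 0.075]
True 10 0.2 0.1 [0.301 0.222 0.022 0.157 0.139]
False 1 1 0.01 [0.06  0.054 0.065 0.032 0.033]
False 1 1 0.05 [0.246 0.067 0.072 0.038 0.031]
False 1 1 0.1 [0.345 0.076 0.124 0.06  0.026]
False 1 0.3 0.03 [0.232 0.145 0.073 0.071 0.073]
False 1 0.2 0.1 [0.373 0.194 0.33  0.059 0.136]
False 3 1 0.01 [0.057 0.019 0.021 0.039 0.031]
False 3 1 0.05 [0.1   0.053 0.021 0.039 0.031]
False 3 1 0.1 [0.278 0.067 0.023 0.038 0.031]
False 3 0.3 0.03 [0.085 0.15  0.021 0.079 0.075]
False 3 0.2 0.1 [0.354 0.221 0.054 0.159 0.142]
False 10 1 0.01 [0.404 0.241 0.021 0.039 0.031]
False 10 1 0.05 [0.03  0.054 0.021 0.039 0.031]
False 10 1 0.1 [0.13  0.053 0.021 0.039 0.031]
False 10 0.3 0.03 [0.076 0.149 0.021 0.078 0.075]
False 10 0.2 0.1 [0.301 0.222 0.022 0.157 0.139]
```

A bounded least-squares IK reproduces the history to about 0.05 rad, so I can plan in simulation. I'll write a fast version and search for a route that unwinds the elbow and removes the tilt.

```bash
nproc; cat > fast.py <<'E'
import numpy as np
from kin import LL,LO,HI,V,SG
O2=np.array([LL[1],LL[7],LL[2]]);O4=np.array([LL[3],LL[8],LL[4]]);O6=np.array([LL[5],LL[9],0]);O7=np.array([0,0,LL[6]])
OFF={2:O2,4:O4,6:O6}
MM=np.array([[0,-1,0],[0,0,-1],[1,0,0.]])
def rz(a): c,s=np.cos(a),np.sin(a); return np.array([[c,-s,0],[s,c,0],[0,0,1]])
def ry(a): c,s=np.cos(a),np.sin(a); return np.array([[c,0,s],[0,1,0],[-s,0,c]])
def rx(a): c,s=np.cos(a),np.sin(a); return np.array([[1,0,0],[0,c,-s],[0,s,c]])
def fkj(q):
    r=np.eye(3);p=np.array([0,0,LL[0]]);A=[];P=[]
    for i in range(7):
        if i in OFF: p=p+r@OFF[i]
        A.append(SG[i]*(r[:,2] if i%2==0 else r[:,1]));P.append(p)
        r=r@((rz if i%2==0 else ry)(SG[i]*q[i]))
    p=p+r@O7; A=np.array(A);P=np.array(P)
    J=np.vstack([np.cross(A,p-P).T,A.T]); return p,r@MM,J
def rotvec(D):
    v=np.array([D[2,1]-D[1,2],D[0,2]-D[2,0],D[1,0]-D[0,1]])/2; s=np.linalg.norm(v); c=(np.trace(D)-1)/2
    if s<1e-9: return v
    return v*(np.arctan2(s,c)/s)
def bls(J,e,lo,hi,lam):
    H=J.T@J+lam*lam*np.eye(7); g=J.T@e; x=np.zeros(7); fr=np.ones(7,bool)
    for _ in range(8):
        x[fr]=np.linalg.solve(H[np.ix_(fr,fr)],g[fr]-H[np.ix_(fr,~fr)]@x[~fr])
        b=fr&((x<lo)|(x>hi))
        if not b.any(): break
        x=np.where(b,np.clip(x,lo,hi),x); fr&=~b
        if not fr.any(): break
    return x
def step(q,p,r,n=10,lam=.05):
    q0=q
    for _ in range(n):
        p1,r1,J=fkj(q); e=np.r_[p-p1,rotvec(r@r1.T)]
        if np.abs(e).max()<1e-4: break
        d=bls(J,e,np.maximum(LO,q0-V)-q,np.minimum(HI,q0+V)-q,lam)
        q=q+d
        if np.abs(d).max()<2e-4: break
    return q
def run(q,rows,path=None):
    q=np.array(q,float)
    for row in rows:
        p,r,_=fkj(q); q=step(q,p+r@(np.array(row[:3])*.025),r@rx(np.radians(row[3])))
        if path is not None: path.append(q)
    return q
E
python3 - <<'E'
from fast import *; from fit import C,S; import time
t=time.time()
for i in range(8):
    q=run(S[i][0],[c[1:] for c in C[i]]); print(i,np.abs(q-S[i+1][0]).max().round(3))
print(time.time()-t)
# final-pose IK feasibility
from kin import ik; from scipy.spatial.transform import Rotation as R
rng=np.random.default_rng(0); L=np.array([0,1,1])/2**.5; ex=np.array([1.,0,0]); ez=np.array([0,-1,1])/2**.5
RP=np.array([.480,.168,.160])
for flip in(1,-1):
  for al in range(-60,61,30):
    tx=-np.cos(np.radians(al))*ez+np.sin(np.radians(al))*ex; ty=flip*L; tz=np.cross(tx,ty)
    rr=np.c_[tx,ty,tz]
    # frosted in tool coords rel TCP: grasp at plate x=-8,z=14 ; plate x at al: assume plate z=-tx
    zp=-tx; yp=-L; xp=np.cross(yp,zp)
    tcp=RP-xp*.048+zp*.014+L*-.004-.054*tx
    ok=[]
    for k in range(25):
        q=ik(LO+(HI-LO)*rng.random(7),tcp,R.from_matrix(rr),n=80)
        p,r,_=fkj(q)
        if np.linalg.norm(p-tcp)<2e-3 and np.linalg.norm(rotvec(rr@r.T))<.02: ok.append(q)
    print(flip,al,tcp.round(3),len(ok),[o.round(1).tolist() for o in ok[:3]])
E
```

```text
4
0 0.01
1 0.032
2 0.054
3 0.006
4 0.007
5 0.023
6 0.039
7 0.031
0.21928739547729492
1 -60 [0.563 0.171 0.152] 7 [[0.4, 1.4, -1.4, 1.1, 0.3, 2.1, 1.2], [0.1, 1.0, -0.4, 1.1, -0.4, 2.0, 1.7], [0.2, 1.1, -0.7, 1.1, -0.2, 2.0, 1.6]]
1 -30 [0.556 0.141 0.182] 14 [[-0.6, 0.9, 0.9, 1.5, -1.1, 2.0, 2.3], [0.1, 0.7, -0.2, 1.5, -0.6, 1.6, 1.9], [-0.6, 0.8, 0.8, 1.5, -1.1, 1.9, 2.2]]
1 0 [0.528 0.117 0.205] 8 [[-0.4, 0.3, 0.5, 1.9, -1.0, 1.3, 2.2], [1.1, 0.9, -1.4, 1.8, 0.1, 1.0, 1.3], [0.7, 0.4, -0.7, 1.9, -0.6, 1.1, 1.9]]
1 30 [0.488 0.107 0.216] 7 [[1.5, 0.1, -1.5, 2.3, -1.2, 0.6, 2.4], [-1.3, -0.5, 1.3, 2.4, -0.6, 0.4, 1.9], [-1.3, -0.5, 1.3, 2.4, -0.6, 0.4, 1.9]]
1 60 [0.445 0.112 0.211] 0 []
-1 -60 [0.563 0.171 0.152] 5 [[0.3, 1.2, -0.8, 1.1, -0.1, 2.0, -1.6], [0.4, 1.4, -1.3, 1.1, 0.2, 2.0, -1.9], [0.1, 1.1, -0.5, 1.1, -0.3, 2.0, -1.5]]
-1 -30 [0.556 0.141 0.182] 14 [[0.6, 0.9, -0.9, 1.4, -0.2, 1.5, -1.6], [0.2, 0.7, -0.3, 1.5, -0.5, 1.6, -1.3], [0.8, 1.3, -1.5, 1.4, 0.3, 1.6, -2.0]]
-1 0 [0.528 0.117 0.205] 6 [[0.8, 0.5, -0.9, 1.9, -0.5, 1.0, -1.3], [-0.6, 0.4, 0.8, 1.9, -1.1, 1.4, -0.9], [1.0, 0.6, -1.1, 1.8, -0.3, 1.0, -1.5]]
-1 30 [0.488 0.107 0.216] 8 [[1.5, 0.1, -1.5, 2.3, -1.2, 0.6, -0.8], [1.5, 0.1, -1.5, 2.3, -1.2, 0.6, -0.8], [1.5, 0.1, -1.5, 2.3, -1.2, 0.6, -0.8]]
-1 60 [0.445 0.112 0.211] 0 []
```

```bash
cat > cem1.py <<'E'
from fast import *; import sys, multiprocessing as mp
q0=np.array([-1.471,-.5,1.339,1.892,.412,1.241,.093])
def goto(q,tip,yaw,N=40,d=.073,path=None):
    rows=[]
    for _ in range(N):
        p,r,_=fkj(q); e=r.T@(tip-(p+d*r[:,0]))/.025
        dy=np.degrees(np.arctan2(r[1,1],r[0,1]))-yaw; dy=(dy+180)%360-180
        if np.abs(e).max()<.05 and abs(dy)<.5: break
        f=max(1,np.abs(e).max()); row=np.r_[e/f,np.clip(dy,-7,7)]
        rows.append(row); q=run(q,[row],path)
    return q,rows
def evalp(x,full=False):
    segs=x.reshape(-1,5); rows=[]
    for s in segs: 
        n=int(np.clip(round(s[4]),0,12)); a=np.clip(s[:3],-1,1); rows+=[np.r_[a,np.clip(s[3]*7,-7,7)]]*n
    path=[]; q=run(q0,rows,path)
    nr=len(rows)
    q,r1=goto(q,np.array([.524,-.125,.12]),18.7,path=path)
    q,r2=goto(q,np.array([.524,-.125,.032]),18.7,path=path)
    p,r,_=fkj(q); c=0
    for k in path[:nr+len(r1)]:
        pp=fkj(k)[0]; zmin=.45 if pp[1]>.08 else .24
        c+=max(0,zmin-pp[2])*20*(1 if k is not path[-1] else 0) if len(path)<400 else 0
        c+=max(0,np.hypot(pp[0],pp[1])-.95)
    c=min(c,50)
    tip=p+.073*r[:,0]
    mar=np.minimum(q-LO,HI-q)
    cost=c*.2+60*abs(r[2,1])+15*abs(r[2,2])+200*np.linalg.norm(tip-[.524,-.125,.032])+np.clip(.3-mar,0,1)[:6].sum()*10+abs(q[2])*2+.1*(nr+len(r1)+len(r2))
    if full: return cost,rows,r1,r2,q,p,r,c
    return cost
if __name__=="__main__":
    rng=np.random.default_rng(int(sys.argv[1])); K=4
    mu=np.tile([0,0,0,0,6],K).astype(float); sd=np.tile([.8,.8,.8,.6,4],K)
    with mp.Pool(4) as P:
        for it in range(14):
            X=mu+sd*rng.standard_normal((160,5*K)); X[0]=mu
            c=np.array(P.map(evalp,X,chunksize=5)); o=np.argsort(c)[:20]
            mu=X[o].mean(0)*.8+X[o[0]]*.2; sd=X[o].std(0)*1.0+.03; 
            if it%4==1 or it==13: print(it,c[o[0]].round(2),flush=True)
            if it==0 or c[o[0]]<best[0]: best=(c[o[0]],X[o[0]].copy())
    np.save(f"b1_{sys.argv[1]}.npy",best[1])
    np.set_printoptions(precision=2,suppress=True)
    cost,rows,r1,r2,q,p,r,c=evalp(best[1],True)
    print(cost,"viol",c,"\n",best[1].reshape(-1,5),len(rows),len(r1),len(r2),"q",q,"p",p,"tx",r[:,0],"ty",r[:,1])
E
export OMP_NUM_THREADS=1; time timeout 570 python3 cem1.py 1
```

```text
1 11.46
5 9.52
9 7.53
13 6.42
6.415402954414816 viol 1.6357940094946222 
 [[-0.16 -1.15 -1.15 -0.46  6.64]
 [-0.51 -1.49 -1.5   0.09 13.76]
 [-0.63 -1.18  0.21  0.29  0.77]
 [-0.53 -2.05 -1.47 -0.37  4.53]] 25 12 4 q [ 0.23  0.39 -0.03  1.84 -0.11  0.97  0.6 ] p [ 0.53 -0.13  0.1 ] tx [-0.03  0.11 -0.99] ty [0.95 0.32 0.  ]
real	1m37.290s
user	6m0.043s
sys	0m0.425s
```

```bash
python3 - <<'E'
from cem1 import *
np.set_printoptions(precision=2,suppress=True)
x=np.load("b1_1.npy"); cost,rows,r1,r2,q,p,r,c=evalp(x,True)
path=[]; run(q0,rows+r1+r2,path)
for i,k in enumerate(path):
    if i%2==0:
        pp,rr,_=fkj(k); print(i,pp,"tip",pp+.073*rr[:,0],"q",k)
E
```

```text
0 [ 0.48 -0.07  0.29] tip [ 0.49 -0.06  0.22] q [-1.34 -0.5   1.19  1.96  0.39  1.24  0.12]
2 [ 0.42 -0.04  0.29] tip [ 0.43 -0.03  0.22] q [-1.08 -0.5   0.9   2.09  0.32  1.24  0.2 ]
4 [ 0.37 -0.02  0.29] tip [ 0.38 -0.01  0.22] q [-0.82 -0.5   0.63  2.18  0.22  1.23  0.32]
6 [ 0.33 -0.    0.28] tip [0.34 0.01 0.21] q [-0.56 -0.5   0.38  2.25  0.1   1.23  0.48]
8 [0.31 0.01 0.29] tip [0.31 0.02 0.22] q [-0.31 -0.5   0.15  2.26 -0.02  1.26  0.54]
10 [0.29 0.02 0.3 ] tip [0.3  0.02 0.23] q [-0.05 -0.5  -0.05  2.25 -0.13  1.3   0.62]
12 [0.29 0.02 0.31] tip [0.29 0.03 0.23] q [ 0.14 -0.5  -0.19  2.23 -0.2   1.34  0.67]
14 [0.28 0.03 0.32] tip [0.29 0.03 0.25] q [ 0.12 -0.5  -0.18  2.2  -0.2   1.38  0.62]
16 [0.28 0.03 0.33] tip [0.28 0.04 0.26] q [ 0.09 -0.5  -0.18  2.17 -0.2   1.43  0.57]
18 [0.28 0.05 0.35] tip [0.28 0.05 0.28] q [ 0.04 -0.5  -0.18  2.13 -0.19  1.48  0.49]
20 [0.28 0.03 0.38] tip [0.28 0.04 0.31] q [ 0.09 -0.5  -0.17  2.07 -0.19  1.55  0.54]
22 [0.27 0.04 0.41] tip [0.27 0.05 0.34] q [ 0.05 -0.5  -0.17  2.01 -0.19  1.63  0.59]
24 [0.26 0.05 0.45] tip [0.26 0.06 0.37] q [ 0.02 -0.5  -0.16  1.94 -0.19  1.71  0.64]
26 [0.3  0.02 0.41] tip [0.3  0.03 0.34] q [ 0.1  -0.41 -0.15  1.97 -0.17  1.61  0.49]
28 [ 0.34 -0.01  0.37] tip [0.34 0.   0.29] q [ 0.16 -0.3  -0.14  1.98 -0.15  1.5   0.36]
30 [ 0.39 -0.04  0.32] tip [ 0.39 -0.03  0.25] q [ 0.17 -0.16 -0.11  1.96 -0.12  1.39  0.42]
32 [ 0.44 -0.07  0.28] tip [ 0.43 -0.06  0.21] q [ 0.19 -0.02 -0.07  1.92 -0.11  1.29  0.48]
34 [ 0.48 -0.1   0.23] tip [ 0.48 -0.09  0.16] q [ 0.21  0.13 -0.04  1.86 -0.1   1.2   0.54]
36 [ 0.53 -0.13  0.19] tip [ 0.52 -0.12  0.12] q [ 0.23  0.28 -0.02  1.78 -0.1   1.14  0.58]
38 [ 0.53 -0.13  0.14] tip [ 0.52 -0.12  0.07] q [ 0.23  0.34 -0.02  1.82 -0.1   1.04  0.59]
40 [ 0.53 -0.13  0.1 ] tip [ 0.52 -0.12  0.03] q [ 0.23  0.39 -0.03  1.84 -0.11  0.97  0.6 ]
```

Emit:
arm_command([
  [[1,-0.2,-1,-1,-3],[1,-0.2,-1,-1,-3],[1,-0.2,-1,-1,-3],[1,-0.2,-1,-1,-3],[1,-0.2,-1,-1,-3],[1,-0.2,-1,-1,-3],[1,-0.2,-1,-1,-3],[1,-0.5,-1,-1,0.5],[1,-0.5,-1,-1,0.5],[1,-0.5,-1,-1,0.5],[1,-0.5,-1,-1,0.5],[1,-0.5,-1,-1,0.5]],
])

```text
clock: 8.42
position: [0.296, -0.029, 0.3142]
ee_rot: [0.407, 0.606, -0.274, 0.626]
ft_force: [-0.6, -0.1, -0.2]
grip_width: -0.001
```

```bash
python3 st.py; cat > sim_go.py <<'E'
# sim_go.py tx ty tz yaw d : simulate goto from current
import sys; from cem1 import *; from h import manip
a=list(map(float,sys.argv[1:])); q=np.array(manip.get_obs()["joint_pos"])
np.set_printoptions(precision=3,suppress=True)
q2,rows=goto(q,np.array(a[:3]),a[3],N=40,d=a[4] if len(a)>4 else .073)
p,r,_=fkj(q2); print(len(rows),"q",q2,"tip",p+.073*r[:,0],"tx",r[:,0],"ty",r[:,1])
print("first",rows[0],"mid",rows[len(rows)//2],"last",rows[-1])
E
python3 sim_go.py .524 -.125 .12 18.7
```

```text
t 8.42 pos [ 0.296  -0.029   0.3142] toolx [ 0.116  0.15  -0.982] tooly [0.836 0.518 0.178] yawdeg 31.8
q [ 0.085 -0.5    0.004  2.218 -0.164  1.323  0.681] F [-0.6 -0.1 -0.2] T [-0.17  0.14 -0.04] w -0.001
8 q [ 0.159  0.192  0.112  1.896 -0.237  0.995  0.727] tip [ 0.524 -0.125  0.12 ] tx [ 0.116  0.15  -0.982] ty [0.935 0.317 0.159]
first [0.602 0.493 1.    7.   ] mid [0.696 0.816 1.    0.   ] last [0.456 0.539 0.659 0.   ]
```

The elbow is unwound. I'll run another short search to take out the remaining tilt.

```bash
export OMP_NUM_THREADS=1; sed -e 's/^q0=.*/q0=np.array([.085,-.5,.004,2.218,-.164,1.323,.681])/' -e 's/K=4/K=3/' -e 's/b1_/b2_/' -e 's/15\*abs(r\[2,2\])/25*abs(r[2,2])/' cem1.py > cem2.py; timeout 570 python3 cem2.py 1; python3 - <<'E'
from cem2 import *
np.set_printoptions(precision=2,suppress=True)
x=np.load("b2_1.npy"); cost,rows,r1,r2,q,p,r,c=evalp(x,True)
path=[]; run(q0,rows+r1+r2,path)
for i,k in enumerate(path):
    if i%3==0:
        pp,rr,_=fkj(k); print(i,pp,"tx",rr[:,0],"ty",rr[:,1],"q",k)
E
```

```text
1 11.79
5 10.11
9 9.87
13 8.53
8.530574208985954 viol 1.5661001917862893 
 [[-0.53 -0.22 -1.27  0.06  4.11]
 [-0.58 -1.14 -1.58 -0.08  5.05]
 [-0.13 -1.02 -1.59 -0.54 10.5 ]] 19 14 4 q [ 0.28  0.4  -0.05  1.83 -0.13  0.98  0.63] p [ 0.53 -0.14  0.1 ] tx [-0.03  0.14 -0.99] ty [0.95 0.32 0.01]
0 [ 0.3  -0.02  0.33] tx [ 0.11  0.15 -0.98] ty [0.84 0.51 0.17] q [ 0.21 -0.5  -0.12  2.19 -0.22  1.35  0.7 ]
3 [0.3  0.03 0.36] tx [ 0.09  0.15 -0.98] ty [0.85 0.5  0.16] q [ 0.16 -0.5  -0.17  2.11 -0.24  1.43  0.56]
6 [0.29 0.04 0.4 ] tx [ 0.07  0.15 -0.99] ty [0.84 0.52 0.14] q [ 0.09 -0.5  -0.17  2.04 -0.23  1.52  0.51]
9 [0.28 0.07 0.44] tx [ 0.04  0.15 -0.99] ty [0.79 0.6  0.13] q [ 0.01 -0.5  -0.16  1.96 -0.22  1.61  0.5 ]
12 [0.27 0.09 0.46] tx [ 0.02  0.15 -0.99] ty [0.66 0.74 0.12] q [-0.07 -0.5  -0.16  1.92 -0.22  1.67  0.61]
15 [0.26 0.09 0.48] tx [-0.01  0.14 -0.99] ty [0.5  0.86 0.12] q [-0.09 -0.5  -0.15  1.86 -0.22  1.74  0.78]
18 [0.25 0.07 0.51] tx [-0.03  0.14 -0.99] ty [0.31 0.94 0.12] q [-0.02 -0.5  -0.15  1.8  -0.22  1.84  1.05]
21 [0.3  0.03 0.45] tx [-0.03  0.14 -0.99] ty [0.63 0.77 0.09] q [ 0.1  -0.4  -0.14  1.88 -0.19  1.68  0.84]
24 [ 0.36 -0.02  0.38] tx [-0.03  0.14 -0.99] ty [0.87 0.49 0.04] q [ 0.18 -0.26 -0.13  1.91 -0.17  1.52  0.59]
27 [ 0.42 -0.06  0.31] tx [-0.03  0.14 -0.99] ty [0.95 0.32 0.01] q [ 0.23 -0.07 -0.11  1.9  -0.14  1.36  0.49]
30 [ 0.49 -0.11  0.24] tx [-0.03  0.14 -0.99] ty [0.95 0.32 0.01] q [ 0.26  0.15 -0.07  1.83 -0.13  1.22  0.57]
33 [ 0.53 -0.14  0.17] tx [-0.03  0.14 -0.99] ty [0.95 0.32 0.01] q [ 0.27  0.32 -0.05  1.79 -0.13  1.1   0.61]
36 [ 0.53 -0.14  0.1 ] tx [-0.03  0.14 -0.99] ty [0.95 0.32 0.01] q [ 0.28  0.4  -0.05  1.83 -0.13  0.98  0.63]
```

Emit:
arm_command([
  [[1,-0.5,-0.2,-1,0],[1,-0.5,-0.2,-1,0],[1,-0.5,-0.2,-1,0],[1,-0.5,-0.2,-1,0],[1,-0.6,-1,-1,-0.5],[1,-0.6,-1,-1,-0.5],[1,-0.6,-1,-1,-0.5],[1,-0.6,-1,-1,-0.5],[1,-0.6,-1,-1,-0.5],[1,-0.2,-1,-1,-3],[1,-0.2,-1,-1,-3],[1,-0.2,-1,-1,-3]],
])

```text
clock: 9.42
position: [0.1845, 0.0409, 0.3685]
ee_rot: [0.349, 0.787, -0.202, 0.466]
ft_force: [0.4, 1.1, 0.3]
grip_width: 0.004
```

Emit:
arm_command([
  [[1,-0.2,-1,-1,-3],[1,-0.2,-1,-1,-3],[1,-0.2,-1,-1,-3],[1,-0.2,-1,-1,-3],[1,-0.2,-1,-1,-3],[1,-0.2,-1,-1,-3],[1,-0.2,-1,-1,-3]],
])

```text
clock: 10.0
position: [0.1313, -0.0344, 0.4003]
ee_rot: [0.281, 0.837, -0.064, 0.465]
ft_force: [-0.2, -0.3, -0.9]
grip_width: -0.004
```

```bash
python3 st.py;python3 sim_go.py .524 -.125 .12 18.7
```

```text
t 10.0 pos [ 0.1313 -0.0344  0.4003] toolx [-0.411  0.411 -0.814] tooly [0.53  0.834 0.154] yawdeg 57.6
q [ 0.251 -0.5    0.085  2.131 -0.257  2.058  1.31 ] F [-0.2 -0.3 -0.9] T [-0.38 -0.44 -0.01] w -0.0035
17 q [ 0.309  0.656  0.011  1.367 -0.272  1.683  0.608] tip [ 0.524 -0.125  0.12 ] tx [-0.411  0.411 -0.814] ty [ 0.903  0.306 -0.301]
first [-0.09   0.186  1.     7.   ] mid [-0.106  1.     0.647  0.051] last [-0.055  0.492  0.317 -0.   ]
```

The real tilt went much further than the model said: 36° towards (-x,+y). That shows how to pump the tilt later, but the model needs refitting with this data.

```bash
cat > fit3.py <<'E'
import fast; from fast import *; from fit import C as C0,S as S0
np.set_printoptions(precision=3,suppress=True)
a=[[-.2,-1,-1,-3]]*7+[[-.5,-1,-1,.5]]*5
b=[[-.5,-.2,-1,0]]*4+[[-.6,-1,-1,-.5]]*5+[[-.2,-1,-1,-3]]*3+[[-.2,-1,-1,-3]]*7
D=[([-1.471,-.5,1.339,1.892,.412,1.241,.093],a,[.085,-.5,.004,2.218,-.164,1.323,.681]),
([.085,-.5,.004,2.218,-.164,1.323,.681],b,[.251,-.5,.085,2.131,-.257,2.058,1.31])]
D+=[(S0[i][0],[c[1:] for c in C0[i]],S0[i+1][0]) for i in (1,2,5,6,7)]
from scipy.optimize import lsq_linear
def mk(n,w,lam,mode,rel):
    W=np.r_[np.ones(3),w*np.ones(3)]
    def step(q,p,r,**k):
        q0=q
        for _ in range(n):
            p1,r1,J=fkj(q); e=np.r_[p-p1,rotvec(r@r1.T)]*W
            if np.abs(e).max()<1e-4: break
            lo,hi=LO-q,HI-q
            if mode=="vb": lo=np.maximum(lo,q0-V-q);hi=np.minimum(hi,q0+V-q)
            d=bls(J*W[:,None],e,np.minimum(lo,0),np.maximum(hi,0),lam); q=q+d*rel
            if np.abs(d).max()<1e-4: break
        d=q-q0; f=np.abs(d/V).max()
        return q0+d/max(f,1) if mode!="clip" else q0+np.clip(d,-V,V)
    return step
if __name__=="__main__":
  res=[]
  for mode in("vb","scale","clip"):
   for n in(1,2,4,10,25):
    for w in(.1,.2,.35,.5,1,2):
     for lam in(.005,.02,.05,.1):
      fast.step=mk(n,w,lam,mode,1.)
      e=[np.abs(run(d[0],d[1])-d[2])[:6].max() for d in D]
      res.append((sum(e),mode,n,w,lam,np.array(e)))
  res.sort(key=lambda t:t[0])
  for r in res[:12]: print(r)
E
python3 fit3.py
```

```text
(np.float64(0.13926911110880252), 'scale', 10, 0.5, 0.02, array([0.009, 0.029, 0.021, 0.046, 0.017, 0.006, 0.011]))
(np.float64(0.18066759670446753), 'scale', 4, 0.5, 0.02, array([0.028, 0.049, 0.023, 0.046, 0.017, 0.006, 0.011]))
(np.float64(0.29454891055792626), 'scale', 2, 0.5, 0.02, array([0.065, 0.126, 0.023, 0.047, 0.017, 0.006, 0.011]))
(np.float64(0.4171305987760431), 'scale', 4, 0.35, 0.02, array([0.015, 0.102, 0.06 , 0.118, 0.017, 0.053, 0.053]))
(np.float64(0.4219263138431352), 'scale', 10, 0.35, 0.02, array([0.013, 0.111, 0.057, 0.118, 0.017, 0.053, 0.053]))
(np.float64(0.44733779612530444), 'scale', 2, 0.35, 0.02, array([0.027, 0.116, 0.063, 0.118, 0.017, 0.053, 0.053]))
(np.float64(0.47336337830013037), 'scale', 25, 0.5, 0.05, array([0.025, 0.341, 0.023, 0.046, 0.021, 0.006, 0.011]))
(np.float64(0.47470657492979024), 'scale', 10, 0.5, 0.05, array([0.024, 0.341, 0.025, 0.046, 0.021, 0.006, 0.011]))
(np.float64(0.5090919294721914), 'scale', 25, 0.5, 0.1, array([0.024, 0.345, 0.058, 0.047, 0.018, 0.007, 0.011]))
(np.float64(0.5346164739890894), 'scale', 25, 1, 0.1, array([0.022, 0.34 , 0.03 , 0.054, 0.018, 0.039, 0.031]))
(np.float64(0.5352606239154066), 'scale', 10, 1, 0.05, array([0.023, 0.338, 0.03 , 0.054, 0.02 , 0.039, 0.031]))
(np.float64(0.5354485483133639), 'scale', 25, 1, 0.05, array([0.024, 0.338, 0.029, 0.055, 0.02 , 0.039, 0.031]))
```

The refit model matches to within 0.05 rad. Using it, I'll plan the move back to the push pose with an upright tool.

```bash
export OMP_NUM_THREADS=1
cat >> fast.py <<'E'
W=np.r_[np.ones(3),.5*np.ones(3)]
def step(q,p,r,n=10,lam=.02):
    q0=q
    for _ in range(n):
        p1,r1,J=fkj(q); e=np.r_[p-p1,rotvec(r@r1.T)]*W
        if np.abs(e).max()<1e-4: break
        d=bls(J*W[:,None],e,np.minimum(LO-q,0),np.maximum(HI-q,0),lam); q=q+d
        if np.abs(d).max()<1e-4: break
    d=q-q0; return q0+d/max(np.abs(d/V).max(),1)
E
cat > cem3.py <<'E'
from fast import *; import sys, multiprocessing as mp
from cem1 import goto
q0=np.array([.251,-.5,.085,2.131,-.257,2.058,1.31])
def evalp(x,full=False):
    segs=x.reshape(-1,5); rows=[]
    for s in segs: 
        n=int(np.clip(round(s[4]),0,12)); a=np.clip(s[:3],-1,1); rows+=[np.r_[a,np.clip(s[3]*7,-7,7)]]*n
    path=[]; q=run(q0,rows,path)
    nr=len(rows)
    q,r1=goto(q,np.array([.524,-.125,.12]),18.7,path=path)
    q,r2=goto(q,np.array([.524,-.125,.032]),18.7,path=path)
    p,r,_=fkj(q); c=0
    for i,k in enumerate(path[:nr+len(r1)]):
        pp,rr,_=fkj(k); tip=pp+.073*rr[:,0]; zmin=.35 if tip[1]>.1 else (.16 if tip[1]>0 else .11)
        c+=max(0,zmin-tip[2])*30
        rad=np.hypot(pp[0],pp[1]); c+=max(0,rad-.95)*10+max(0,min(.3,.14+.015*i)-rad)*30
        c+=max(0,.3-min(np.hypot(*tip[:2]),9) if i>10 else 0)*20
    tip=p+.073*r[:,0]
    mar=np.minimum(q-LO,HI-q)
    cost=min(c,50)+120*abs(r[2,1])+25*max(0,abs(r[2,2])-.05)+200*np.linalg.norm(tip-[.524,-.125,.032])+np.clip(.3-mar,0,1)[:6].sum()*10+abs(q[2])*2+.1*(nr+len(r1)+len(r2))
    if full: return cost,rows,r1,r2,q,p,r,c
    return cost
if __name__=="__main__":
    rng=np.random.default_rng(int(sys.argv[1])); K=4
    mu=np.tile([0,.3,.3,0,6],K).astype(float); sd=np.tile([.9,.9,.9,.6,4],K)
    with mp.Pool(4) as P:
        for it in range(16):
            X=mu+sd*rng.standard_normal((240,5*K)); X[0]=mu
            c=np.array(P.map(evalp,X,chunksize=5)); o=np.argsort(c)[:24]
            if it==0 or c[o[0]]<best[0]: best=(c[o[0]],X[o[0]].copy())
            mu=X[o].mean(0)*.8+best[1]*.2; sd=X[o].std(0)*1.0+.03
            if it%4==1 or it==15: print(it,c[o[0]].round(2),flush=True)
    np.save("b3.npy",best[1])
    np.set_printoptions(precision=2,suppress=True)
    cost,rows,r1,r2,q,p,r,c=evalp(best[1],True)
    print(cost,"viol",c,"\n",best[1].reshape(-1,5),len(rows),len(r1),len(r2),"q",q,"p",p,"tx",r[:,0],"ty",r[:,1])
    path=[]; run(q0,rows+r1+r2,path)
    for i,k in enumerate(path):
      if i%3==0:
        pp,rr,_=fkj(k); print(i,pp,"tip",pp+.073*rr[:,0],"tx",rr[:,0],"ty",rr[:,1],"q",k)
E
timeout 575 python3 cem3.py 1
```

```text
1 15.32
5 6.98
9 6.43
13 6.04
15 5.8
5.796837166475473 viol 0 
 [[-2.12  0.25  1.59  1.12 10.7 ]
 [-2.23  6.3   2.74  0.76 15.57]
 [-1.03  1.28 -0.34  0.05  7.43]
 [-1.92 -1.68 -1.06 -0.19  6.28]] 36 16 4 q [ 0.18  0.35 -0.04  1.89  0.03  0.9   0.45] p [ 0.52 -0.12  0.1 ] tx [ 0.   -0.01 -1.  ] ty [ 0.95  0.32 -0.  ]
0 [ 0.16 -0.05  0.41] tip [ 0.13 -0.02  0.35] tx [-0.41  0.41 -0.81] ty [0.62 0.78 0.08] q [ 0.28 -0.41  0.08  2.06 -0.25  2.04  1.22]
3 [ 0.25 -0.11  0.43] tip [ 0.22 -0.08  0.37] tx [-0.41  0.41 -0.81] ty [ 0.82  0.56 -0.13] q [ 0.34 -0.15  0.08  1.84 -0.22  2.03  0.94]
6 [ 0.32 -0.18  0.44] tip [ 0.29 -0.15  0.38] tx [-0.41  0.41 -0.82] ty [ 0.91  0.3  -0.3 ] q [ 0.5   0.05  0.    1.62 -0.18  2.06  0.7 ]
9 [ 0.35 -0.24  0.43] tip [ 0.33 -0.21  0.37] tx [-0.39  0.39 -0.83] ty [ 0.91  0.05 -0.41] q [ 0.82  0.21 -0.3   1.45 -0.11  2.06  0.45]
12 [ 0.41 -0.34  0.42] tip [ 0.38 -0.31  0.36] tx [-0.35  0.37 -0.86] ty [ 0.85 -0.25 -0.46] q [ 0.61  0.4   0.04  1.21 -0.11  2.06  0.28]
15 [ 0.45 -0.44  0.4 ] tip [ 0.43 -0.41  0.33] tx [-0.3   0.33 -0.89] ty [ 0.74 -0.51 -0.44] 
[... 1145 characters left out ...]
 1.73 -0.1 ]
42 [ 0.51 -0.35  0.41] tip [ 0.51 -0.35  0.33] tx [ 0.   -0.01 -1.  ] ty [ 0.9  -0.43  0.  ] q [ 0.38  0.28  0.2   1.32 -0.05  1.54  0.12]
45 [ 0.51 -0.28  0.33] tip [ 0.51 -0.28  0.26] tx [ 0.   -0.01 -1.  ] ty [ 1.   -0.08  0.  ] q [ 0.32  0.22  0.11  1.54 -0.02  1.38  0.35]
48 [ 0.52 -0.2   0.26] tip [ 0.52 -0.2   0.19] tx [ 0.   -0.01 -1.  ] ty [ 0.96  0.28 -0.  ] q [0.27 0.2  0.02 1.71 0.   1.23 0.57]
51 [ 0.52 -0.12  0.19] tip [ 0.52 -0.12  0.12] tx [ 0.   -0.01 -1.  ] ty [ 0.95  0.32 -0.  ] q [ 0.18  0.23 -0.04  1.83  0.02  1.08  0.46]
54 [ 0.52 -0.12  0.12] tip [ 0.52 -0.12  0.04] tx [ 0.   -0.01 -1.  ] ty [ 0.95  0.32 -0.  ] q [ 0.18  0.33 -0.04  1.89  0.03  0.92  0.45]
```

```bash
export OMP_NUM_THREADS=1
sed -e "s/^    tip=p+.073\*r\[:,0\]$/    tip=p+.073*r[:,0]/" -e "s/        c+=max(0,.3-min/        c+=max(0,-.57-pp[1])*20+(max(0,.36-tip[2])*20 if tip[1]<-.4 else 0)\n        c+=max(0,.3-min/" -e 's/"b3.npy"/"b4.npy"/' -e "s/mu=np.tile.*/mu=np.clip(np.load('b3.npy').reshape(-1,5),[-1.2]*4+[0],[1.2]*4+[12]).ravel(); sd=np.tile([.5,.5,.5,.4,3],K)/" cem3.py > cem4.py
timeout 575 python3 cem4.py 3
```

```text
1 6.56
5 5.6
9 5.27
13 5.91
15 5.47
5.267790853627351 viol 0 
 [[-1.51 -0.37  1.28  0.65 15.79]
 [-2.21  0.12 -0.59  1.19  9.65]
 [-2.39  1.66 -0.31 -1.1   8.4 ]
 [-1.29 -1.19  0.77  0.45  0.64]] 31 17 4 q [ 0.16  0.36  0.01  1.88 -0.04  0.92  0.52] p [ 0.52 -0.13  0.1 ] tx [-0.01  0.03 -1.  ] ty [0.95 0.32 0.  ]
0 [ 0.16 -0.06  0.41] tip [ 0.13 -0.03  0.35] tx [-0.41  0.41 -0.81] ty [0.59 0.8  0.11] q [ 0.27 -0.41  0.12  2.07 -0.22  2.05  1.29]
3 [ 0.22 -0.15  0.42] tip [ 0.19 -0.12  0.36] tx [-0.41  0.41 -0.81] ty [ 0.74  0.68 -0.03] q [ 0.33 -0.17  0.21  1.86 -0.13  2.05  1.23]
6 [ 0.26 -0.25  0.43] tip [ 0.23 -0.22  0.37] tx [-0.4   0.4  -0.82] ty [ 0.84  0.51 -0.16] q [ 0.41  0.05  0.28  1.64 -0.08  2.06  1.17]
9 [ 0.29 -0.34  0.43] tip [ 0.26 -0.32  0.37] tx [-0.38  0.38 -0.84] ty [ 0.91  0.32 -0.26] q [ 0.25  0.25  0.65  1.44 -0.08  2.06  1.18]
12 [ 0.3  -0.4   0.45] tip [ 0.27 -0.37  0.38] tx [-0.35  0.33 -0.88] ty [ 0.93  0.05 -0.35] q [ 0.35  0.34  0.65  1.3  -0.09  2.06  0.99]
15 [ 0.33 -0.37  0.48] tip [ 0.31 -0.35  0.41] tx [-0.31  0.28 -0.91] ty [ 0.87 -0.31 -0.39] q [ 
[... 991 characters left out ...]
4 -0.07  1.64  0.8 ]
39 [ 0.53 -0.25  0.37] tip [ 0.53 -0.25  0.29] tx [-0.01  0.03 -1.  ] ty [0.95 0.32 0.  ] q [ 0.28  0.24  0.11  1.46 -0.05  1.47  0.72]
42 [ 0.53 -0.2   0.29] tip [ 0.53 -0.2   0.22] tx [-0.01  0.03 -1.  ] ty [0.95 0.32 0.  ] q [ 0.23  0.22  0.07  1.63 -0.04  1.31  0.64]
45 [ 0.53 -0.15  0.22] tip [ 0.53 -0.14  0.15] tx [-0.01  0.03 -1.  ] ty [0.95 0.32 0.  ] q [ 0.17  0.23  0.03  1.77 -0.04  1.16  0.55]
48 [ 0.52 -0.13  0.17] tip [ 0.52 -0.13  0.09] tx [-0.01  0.03 -1.  ] ty [0.95 0.32 0.  ] q [ 0.15  0.28  0.02  1.83 -0.04  1.05  0.52]
51 [ 0.52 -0.13  0.1 ] tip [ 0.52 -0.12  0.03] tx [-0.01  0.03 -1.  ] ty [0.95 0.32 0.  ] q [ 0.16  0.36  0.01  1.88 -0.04  0.92  0.52]
```

```bash
python3 - <<'E'
from h import *
a=cv2.imread("pics/scene0.png")[120:300,0:220];b=cv2.imread("pics/top0.png")[60:460,430:640]
cv2.imwrite("pics/cab1.png",cv2.resize(a,None,fx=3,fy=3)); cv2.imwrite("pics/cab2.png",b)
E
```

```text
(no output)
```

View pics/cab1.png

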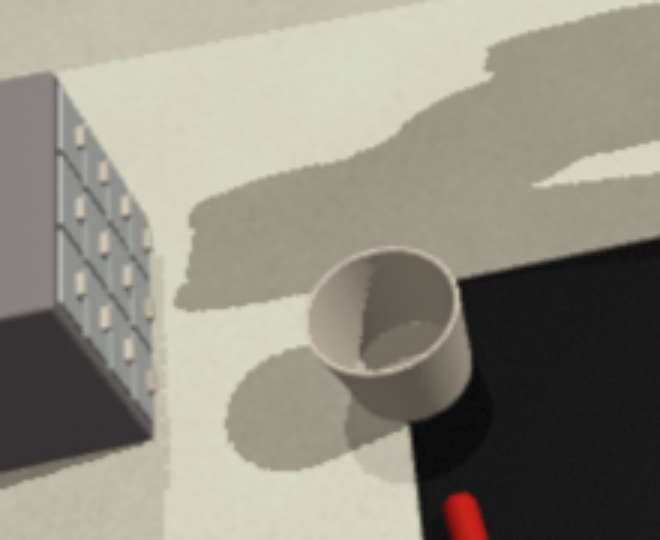

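View pics/cab2.png

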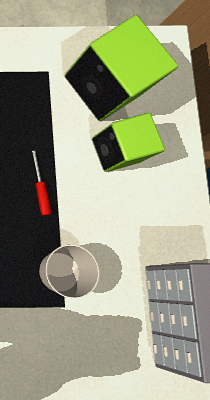

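The new plan keeps y above -0.45, clear of the cabinet at the left edge of the scene view (y below -0.62). Executing it.

Emit:
arm_command([
  [[1,-1,-0.37,1,4.55],[1,-1,-0.37,1,4.55],[1,-1,-0.37,1,4.55],[1,-1,-0.37,1,4.55],[1,-1,-0.37,1,4.55],[1,-1,-0.37,1,4.55],[1,-1,-0.37,1,4.55],[1,-1,-0.37,1,4.55],[1,-1,-0.37,1,4.55],[1,-1,-0.37,1,4.55],[1,-1,-0.37,1,4.55],[1,-1,-0.37,1,4.55]],
])

```text
clock: 11.0
position: [0.2885, -0.4017, 0.4264]
ee_rot: [0.46, 0.702, -0.445, 0.314]
ft_force: [0.9, -0.5, 1.0]
grip_width: -0.003
```

```bash
python3 st.py
```

```text
t 11.0 pos [ 0.2885 -0.4017  0.4264] toolx [-0.38   0.365 -0.85 ] tooly [ 0.924  0.182 -0.335] yawdeg 11.1
q [ 0.352  0.371  0.668  1.327 -0.089  2.058  1.144] F [ 0.9 -0.5  1. ] T [-0.37 -0.38 -0.03] w -0.0033
```

Tracking is close to the plan, so I'll continue.

Emit:
arm_command([
  [[1,-1,0.12,-0.6,7],[1,-1,0.12,-0.6,7],[1,-1,0.12,-0.6,7],[1,-1,0.12,-0.6,7],[1,-1,0.12,-0.6,7],[1,-1,0.12,-0.6,7],[1,-1,0.12,-0.6,7],[1,-1,0.12,-0.6,7],[1,-1,0.12,-0.6,7],[1,-1,0.12,-0.6,7]],
])

```text
clock: 11.83
position: [0.4126, -0.3247, 0.4992]
ee_rot: [-0.606, -0.264, 0.748, -0.056]
ft_force: [-0.5, -0.6, 0.7]
grip_width: 0.005
```

Emit:
arm_command([
  [[1,-1,1,-0.3,-7],[1,-1,1,-0.3,-7],[1,-1,1,-0.3,-7],[1,-1,1,-0.3,-7],[1,-1,1,-0.3,-7],[1,-1,1,-0.3,-7]],
])

```text
clock: 12.33
position: [0.5311, -0.3895, 0.5006]
ee_rot: [-0.565, -0.477, 0.592, -0.32]
ft_force: [-0.4, 0.4, 0.2]
grip_width: 0.001
```

```bash
python3 st.py
```

```text
t 12.33 pos [ 0.5311 -0.3895  0.5006] toolx [-0.157  0.161 -0.974] tooly [ 0.918 -0.34  -0.204] yawdeg -20.3
q [ 0.5    0.579  0.184  0.734 -0.147  2.058  0.246] F [-0.4  0.4  0.2] T [-0.15 -0.18 -0.05] w 0.0013
```

```bash
python3 - <<'E'
from fast import *
np.set_printoptions(precision=3,suppress=True)
q0=np.array([0.5,.579,.184,.734,-.147,2.058,.246])
for row in([-1,1,-.3,-7],[-1,1,-.3,-3],[-1,.5,0,-6],[-1,1,-1,-6],[-1,.5,.5,-6],[-1,0.2,-.3,-6]):
    for n in(3,5,7):
        q=run(q0,[row]*n); p,r,_=fkj(q); print(row,n,p,r[:,0],r[:,1],q)
E
```

```text
[-1, 1, -0.3, -7] 3 [ 0.591 -0.376  0.519] [-0.081  0.113 -0.99 ] [ 0.997  0.003 -0.081] [ 0.458  0.666  0.19   0.55  -0.184  2.06   0.538]
[-1, 1, -0.3, -7] 5 [ 0.623 -0.35   0.537] [-0.03   0.086 -0.996] [ 0.971  0.239 -0.009] [ 0.41   0.694  0.21   0.462 -0.214  2.06   0.724]
[-1, 1, -0.3, -7] 7 [ 0.647 -0.314  0.561] [ 0.017  0.063 -0.998] [0.885 0.464 0.045] [ 0.351  0.699  0.235  0.402 -0.242  2.06   0.904]
[-1, 1, -0.3, -3] 3 [ 0.591 -0.381  0.517] [-0.08   0.112 -0.99 ] [ 0.974 -0.203 -0.102] [ 0.464  0.673  0.193  0.543 -0.186  2.06   0.336]
[-1, 1, -0.3, -3] 5 [ 0.624 -0.366  0.532] [-0.026  0.082 -0.996] [ 0.994 -0.106 -0.035] [ 0.428  0.718  0.224  0.435 -0.226  2.06   0.395]
[-1, 1, -0.3, -3] 7 [ 0.659 -0.373  0.565] [ 0.108  0.042 -0.993] [ 0.99  -0.091  0.104] [ 0.421  0.822  0.522  0.21  -0.55   2.06   0.404]
[-1, 0.5, 0, -6] 3 [ 0.555 -0.393  0.527] [-0.092  0.116 -0.989] [ 0.994 -0.047 -0.098] [ 0.492  0.612  0.194  0.618 -0.167  2.06   0.538]
[-1, 0.5, 0, -6] 5 [ 0.569 -0.387  0.548] [-0.048  0.088 -0.995] [ 0.987  0.156 -0.034] [ 0.476  0.621  0.206  0.556 -0.182 
[... 707 characters left out ...]
 0.5, 0.5, -6] 5 [ 0.554 -0.441  0.536] [-0.043  0.076 -0.996] [ 0.987  0.156 -0.031] [ 0.546  0.679  0.242  0.493 -0.201  2.06   0.809]
[-1, 0.5, 0.5, -6] 7 [ 0.58  -0.435  0.554] [-0.011  0.009 -1.   ] [ 0.948  0.317 -0.008] [ 0.557  0.71   0.095  0.387 -0.071  2.06   0.919]
[-1, 0.2, -0.3, -6] 3 [ 0.544 -0.369  0.538] [-0.099  0.123 -0.987] [ 0.993 -0.046 -0.105] [ 0.469  0.553  0.18   0.685 -0.153  2.06   0.515]
[-1, 0.2, -0.3, -6] 5 [ 0.547 -0.352  0.564] [-0.06   0.099 -0.993] [ 0.987  0.157 -0.044] [ 0.444  0.524  0.182  0.667 -0.156  2.06   0.695]
[-1, 0.2, -0.3, -6] 7 [ 0.546 -0.332  0.592] [-0.022  0.078 -0.997] [0.935 0.355 0.007] [ 0.415  0.487  0.186  0.659 -0.158  2.06   0.876]
```

Emit:
arm_command([
  [[1,-1,0.2,-0.3,-5.6],[1,-1,0.2,-0.3,-5.6],[1,-1,0.2,-0.3,-5.6],[1,-1,0.2,-0.3,-5.6],[1,-1,0.2,-0.3,-5.6],[1,-1,0.2,-0.3,-5.6],[1,-1,0.2,-0.3,-5.6]],
])

```text
clock: 12.92
position: [0.5393, -0.3258, 0.583]
ee_rot: [0.431, 0.604, -0.397, 0.539]
ft_force: [0.4, 0.3, -0.6]
grip_width: 0.001
```

```bash
python3 st.py; python3 go.py .524 -.125 .15 .073; python3 sim_go.py .524 -.125 .034 18.7
```

```text
t 12.92 pos [ 0.5393 -0.3258  0.583 ] toolx [-0.046  0.093 -0.995] tooly [ 0.95   0.312 -0.015] yawdeg 18.2
q [ 0.41   0.467  0.179  0.707 -0.151  2.059  0.825] F [ 0.4  0.3 -0.6] T [-0.16 -0.04  0.03] w 0.0005
cur pt [ 0.5359 -0.3191  0.5104] units tool xyz [15.08  2.18 -6.01]
20 q [ 0.177  0.39   0.029  1.834 -0.111  0.985  0.594] tip [ 0.524 -0.125  0.034] tx [-0.046  0.093 -0.995] ty [ 0.947  0.321 -0.014]
first [ 1.     0.114 -0.281 -0.529] mid [ 1.     0.117 -0.28  -0.   ] last [ 0.694  0.081 -0.194 -0.   ]
```

Emit:
arm_command([
  [[1,1,0.2,-0.45,-0.3],[1,1,0.2,-0.45,0],[1,1,0.2,-0.45,0],[1,1,0.2,-0.45,0],[1,1,0.2,-0.45,0],[1,1,0.2,-0.45,0],[1,1,0.2,-0.45,0],[1,1,0.2,-0.45,0],[1,1,0.2,-0.45,0],[1,1,0.2,-0.45,0],[1,1,0.1,-0.4,0],[1,1,0.1,-0.4,0]],
])

```text
clock: 13.92
position: [0.5364, -0.1553, 0.2961]
ee_rot: [0.431, 0.604, -0.397, 0.539]
ft_force: [0.9, 0.2, -0.4]
grip_width: 0.002
```

Emit:
arm_command([
  [[1,1,0,-0.3,0],[1,1,0,-0.2,0]],
])

```text
clock: 14.08
position: [0.5303, -0.1384, 0.2478]
ee_rot: [0.431, 0.605, -0.397, 0.539]
ft_force: [0.7, 0.3, 0.5]
grip_width: -0.001
```

```bash
python3 st.py; python3 go.py .524 -.125 .034 .073; python3 -c "
from h import *
cv2.imwrite('pics/b_scene.png',manip.camera('scene')[150:400,100:400,::-1].repeat(2,0).repeat(2,1))"
```

```text
t 14.08 pos [ 0.5303 -0.1384  0.2478] toolx [-0.046  0.093 -0.995] tooly [ 0.95   0.313 -0.015] yawdeg 18.2
q [ 0.176  0.242  0.042  1.699 -0.096  1.268  0.567] F [0.7 0.3 0.5] T [-0.13 -0.08  0.04] w -0.0009
cur pt [ 0.5269 -0.1316  0.1752] units tool xyz [5.65 0.05 0.3 ]
```

View pics/b_scene.png

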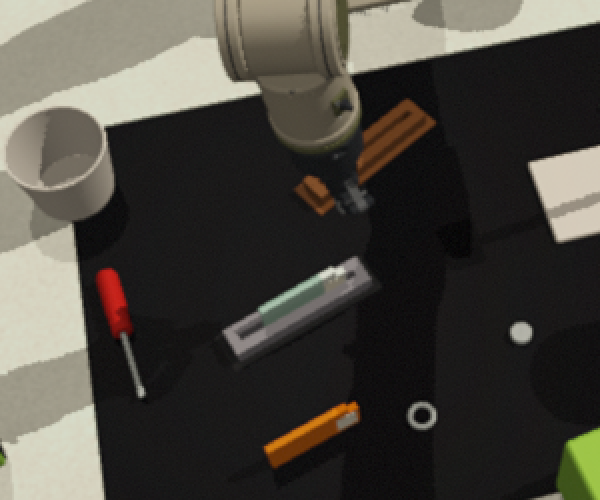

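Emit:
arm_command([
  [[1,0.94,0,0.03,0],[1,0.94,0,0.03,0],[1,0.94,0,0.03,0],[1,0.94,0,0.03,0],[1,0.94,0,0.03,0],[1,0.94,0,0.03,0]],
])

```text
clock: 14.63
position: [0.5256, -0.1314, 0.1075]
ee_rot: [0.432, 0.604, -0.397, 0.539]
ft_force: [0.4, -0.5, 0.1]
grip_width: 0.002
```

```bash
python3 st.py; python3 go.py .5388 -.1670 .034 .073; python3 -c "
from h import *
cv2.imwrite('pics/c_scene.png',cv2.resize(manip.camera('scene')[240:345,190:330,::-1],None,fx=5,fy=5,interpolation=cv2.INTER_CUBIC))
cv2.imwrite('pics/c_top.png',cv2.resize(manip.camera('top')[190:280,320:440,::-1],None,fx=5,fy=5,interpolation=cv2.INTER_CUBIC))"
```

```text
t 14.63 pos [ 0.5256 -0.1314  0.1075] toolx [-0.046  0.093 -0.995] tooly [ 0.95   0.311 -0.014] yawdeg 18.1
q [ 0.177  0.386  0.029  1.838 -0.111  0.985  0.585] F [ 0.4 -0.5  0.1] T [-0.1  -0.12  0.01] w 0.0024
cur pt [ 0.5223 -0.1246  0.0349] units tool xyz [-0.15  0.1   1.81]
```

View pics/c_scene.png

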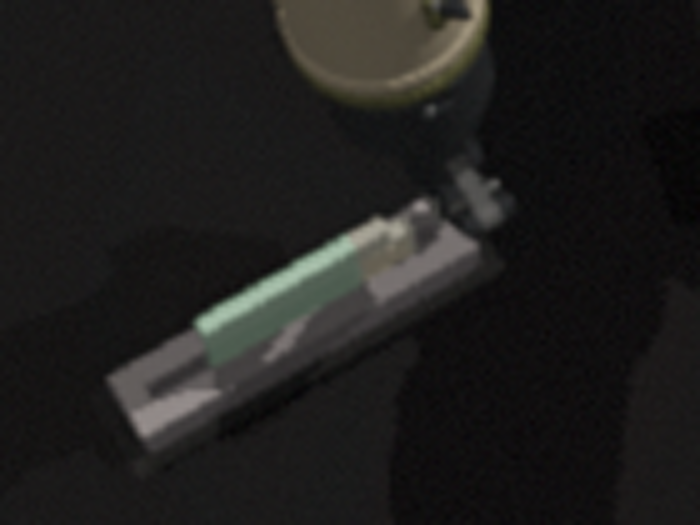

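View pics/c_top.png

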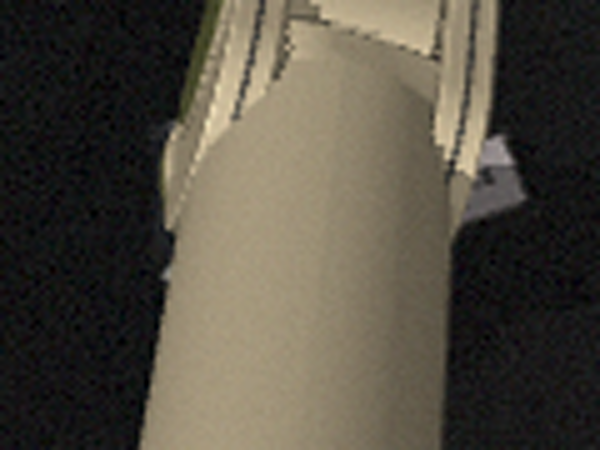

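Emit:
arm_command([
  [[1,-0.02,0.01,0.2,-0.3],[1,-0.02,0.01,0.2,-0.3],[1,-0.02,0.01,0.2,0],[1,-0.02,0.01,0.2,0],[1,-0.02,0.01,0.2,0],[1,-0.02,0.01,0.2,0],[1,-0.02,0.01,0.2,0]],
])

```text
clock: 15.32
position: [0.5376, -0.165, 0.1071]
ee_rot: [0.429, 0.607, -0.395, 0.541]
ft_force: [0.2, 1.1, 1.0]
grip_width: -0.0
```

```bash
cat > along.py <<'E'
from h import *
o=manip.get_obs(); r=R.from_quat(o["ee_rot"]).as_matrix(); p=np.array(o["position"]); 
u=np.array([-.3206,.9472,0]); n=np.array([.9472,.3206,0]); c=np.array([.5524,-.2077,0])
for d in(.054,.073):
    t=p+d*r[:,0]; print(d,"stand x",round((t-c)@u,4),"n",round((t-c)@n,4),"z",round(t[2],4))
print("F along u",np.dot(o["ft_force"],u).round(2),np.round(o["ft_force"],1),"w",o["grip_width"],"t",o["clock"], "tz",r[:,2].round(3),"ty",r[:,1].round(3))
E
python3 along.py
```

```text
0.054 stand x 0.0508 n -0.0011 z 0.0534
0.073 stand x 0.0528 n -0.0014 z 0.0345
F along u 0.95 [0.2 1.1 1. ] w -0.0004553330783646135 t 15.3167 tz [ 0.318 -0.943 -0.104] ty [ 0.947  0.321 -0.015]
```

Emit:
arm_command([
  [[1,-0.01,0,0.1,0],[1,-0.01,0,0.1,0],[1,-0.01,0,0.1,0]],
])

```text
clock: 15.57
position: [0.5398, -0.1716, 0.1067]
ee_rot: [0.429, 0.607, -0.395, 0.541]
ft_force: [-0.7, 1.9, 1.1]
grip_width: 0.002
```

```bash
python3 along.py
```

```text
0.054 stand x 0.0439 n -0.0012 z 0.053
0.073 stand x 0.0458 n -0.0015 z 0.0341
F along u 2.03 [-0.7  1.9  1.1] w 0.0017039259978659763 t 15.5667 tz [ 0.318 -0.942 -0.104] ty [ 0.947  0.321 -0.015]
```

Emit:
arm_command([
  [[1,0,0,0.06,0],[1,0,0,0.06,0]],
])

```text
clock: 15.73
position: [0.5406, -0.174, 0.1064]
ee_rot: [0.429, 0.607, -0.394, 0.54]
ft_force: [-2.9, 7.6, 5.0]
grip_width: 0.001
```

```bash
python3 along.py
```

```text
0.054 stand x 0.0414 n -0.0012 z 0.0527
0.073 stand x 0.0433 n -0.0015 z 0.0338
F along u 8.11 [-2.9  7.6  5. ] w 0.0011442055630456487 t 15.7333 tz [ 0.318 -0.942 -0.105] ty [ 0.947  0.321 -0.015]
```

The contact force rose to 8 N with the fingertip at stand x = 43 mm, so the clear end is at its stop. I'll ease off slightly, dwell, then look.

Emit:
arm_command([
  [[1,0,0,-0.02,0],[1,0,0,0,0],[1,0,0,0,0],[1,0,0,0,0]],
])

```text
clock: 16.07
position: [0.5405, -0.1737, 0.1064]
ee_rot: [0.429, 0.607, -0.395, 0.541]
ft_force: [-0.3, 2.3, 0.2]
grip_width: -0.001
```

```bash
python3 along.py;  python3 -c "
from h import *
cv2.imwrite('pics/d_scene.png',cv2.resize(manip.camera('scene')[240:345,190:330,::-1],None,fx=5,fy=5,interpolation=cv2.INTER_CUBIC))"
```

```text
0.054 stand x 0.0416 n -0.0012 z 0.0527
0.073 stand x 0.0436 n -0.0015 z 0.0338
F along u 2.25 [-0.3  2.3  0.2] w -0.0005536177310072715 t 16.0667 tz [ 0.318 -0.942 -0.104] ty [ 0.947  0.321 -0.015]
```

View pics/d_scene.png

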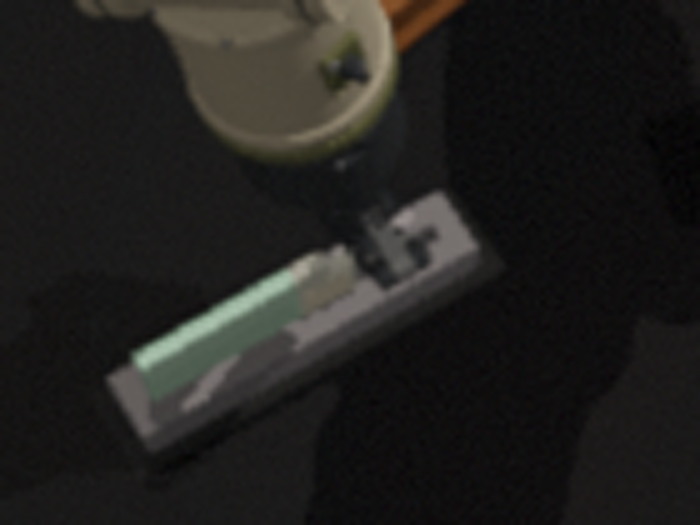

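The plate's clear end, at about (140,370) in the crop, sits beside the stand's end stop at (110,380), so it is home. Now I'll lift, open, and go over the grasp spot.

Emit:
arm_command([
  [[1,0,0,-0.3,0],[1,-1,0,0,0],[1,-1,0,0,0],[0.3,-1,0,0,0],[0,-0.5,0,0.6,0],[0,0,0,0.8,0],[0,0,0,0.8,0],[0,0,0,0.6,0]],
])

```text
clock: 16.78
position: [0.5647, -0.2424, 0.1873]
ee_rot: [0.429, 0.606, -0.395, 0.541]
ft_force: [0.3, -0.7, -0.6]
grip_width: 0.709
```

```bash
python3 along.py; python3 go.py .5604 -.2314 .045 .054; python3 st.py
```

```text
0.054 stand x -0.0313 n -0.0003 z 0.1336
0.073 stand x -0.0294 n -0.0005 z 0.1147
F along u -0.76 [ 0.3 -0.7 -0.6] w 0.7094526300810652 t 16.7833 tz [ 0.317 -0.943 -0.102] ty [ 0.947  0.32  -0.015]
cur pt [ 0.5622 -0.2374  0.1336] units tool xyz [3.55 0.06 0.11]
t 16.78 pos [ 0.5647 -0.2424  0.1873] toolx [-0.047  0.092 -0.995] tooly [ 0.947  0.32  -0.015] yawdeg 18.7
q [ 0.296  0.439  0.086  1.573 -0.113  1.21   0.744] F [ 0.3 -0.7 -0.6] T [-0.11 -0.05  0.02] w 0.7095
```

Emit:
arm_command([
  [[0,0.89,0.02,0.03,0],[0,0.89,0.02,0.03,0],[0,0.89,0.02,0.03,0],[0,0.89,0,0.02,0],[0,0,0,0,0]],
])

```text
clock: 17.2
position: [0.5602, -0.2333, 0.0939]
ee_rot: [0.428, 0.609, -0.395, 0.538]
ft_force: [-1.4, -0.2, -0.2]
grip_width: 1.001
```

```bash
python3 along.py;  python3 -c "
from h import *
cv2.imwrite('pics/e_scene.png',cv2.resize(manip.camera('scene')[240:345,190:330,::-1],None,fx=5,fy=5,interpolation=cv2.INTER_CUBIC))"
```

```text
0.054 stand x -0.021 n -0.0019 z 0.0402
0.073 stand x -0.0189 n -0.0023 z 0.0213
F along u 0.26 [-1.4 -0.2 -0.2] w 1.0010071515208998 t 17.2 tz [ 0.317 -0.942 -0.108] ty [ 0.947  0.321 -0.021]
```

View pics/e_scene.png

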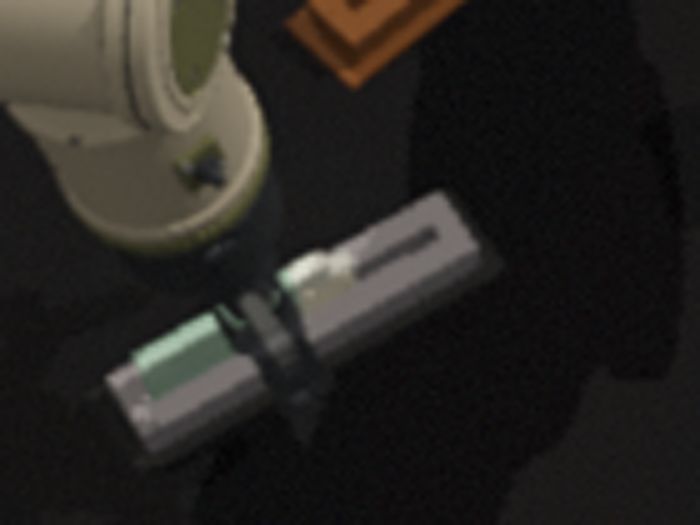

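The fingers straddle the plate at about (270,320) in the crop, just left of the frosted part, but 5 mm too low. I'll raise, recentre and close.

Emit:
arm_command([
  [[0,-0.25,0.08,0.12,0],[0.5,0,0,0,0],[0.8,0,0,0,0],[1,0,0,0,0],[1,0,0,0,0],[1,0,0,0,0],[1,0,0,0,0]],
], force=40)

```text
clock: 17.83
position: [0.5658, -0.2375, 0.1042]
ee_rot: [0.429, 0.607, -0.395, 0.541]
ft_force: [-1.3, 0.2, 0.6]
grip_width: 0.143
```

```bash
python3 along.py; python3 st.py
```

```text
0.054 stand x -0.0269 n 0.0023 z 0.0505
0.073 stand x -0.0249 n 0.002 z 0.0316
F along u 0.61 [-1.3  0.2  0.6] w 0.14314235263119698 t 17.8333 tz [ 0.318 -0.942 -0.104] ty [ 0.947  0.321 -0.015]
t 17.83 pos [ 0.5658 -0.2375  0.1042] toolx [-0.047  0.094 -0.994] tooly [ 0.947  0.321 -0.015] yawdeg 18.7
q [ 0.297  0.529  0.074  1.634 -0.124  1.061  0.754] F [-1.3  0.2  0.6] T [-0.17  0.12  0.01] w 0.1431
```

Emit:
arm_command([
  [[0.6,0.1,-0.09,0,0],[0.6,0.05,0,0,0],[1,0,0,0,0],[1,0,0,0,0],[1,0,0,0,0],[1,0,0,0,0]],
], force=40)

```text
clock: 18.33
position: [0.5634, -0.2378, 0.1003]
ee_rot: [0.429, 0.607, -0.395, 0.541]
ft_force: [-0.0, 0.9, -1.0]
grip_width: 0.087
```

```bash
python3 along.py; python3 st.py
```

```text
0.054 stand x -0.0265 n -0.0 z 0.0466
0.073 stand x -0.0245 n -0.0003 z 0.0277
F along u 0.85 [-0.   0.9 -1. ] w 0.08667402873105717 t 18.3333 tz [ 0.318 -0.942 -0.104] ty [ 0.947  0.321 -0.015]
t 18.33 pos [ 0.5634 -0.2378  0.1003] toolx [-0.048  0.094 -0.994] tooly [ 0.947  0.321 -0.015] yawdeg 18.7
q [ 0.299  0.531  0.074  1.642 -0.124  1.052  0.756] F [-0.   0.9 -1. ] T [-0.06 -0.07 -0.  ] w 0.0867
```

Gripped: the opening is 7.4 mm, centred, with the grasp at plate x ≈ -3.5 mm. I'll store the plate-in-tool transform and lift straight up.

```bash
python3 - <<'E'
from h import *
o=manip.get_obs(); r=R.from_quat(o["ee_rot"]).as_matrix(); p=np.array(o["position"])
u=np.array([-.3206,.9472,0]);u/=np.linalg.norm(u); c=np.array([.5524,-.2077,0])
ctr=c+u*(-.023)+[0,0,.031]; z=np.array([0,0,1.]); y=np.cross(z,u); Rp=np.c_[u,y,z]
np.savez("grasp.npz",Rt=r.T@Rp,pt=r.T@(ctr-p))
fro=ctr+.04*u-.004*y
print("frosted in tool",(r.T@(fro-p)).round(4),"Rpt\n",(r.T@Rp).round(3),"up in tool",(r.T@z).round(3))
E
```

```text
frosted in tool [ 0.074   0.0043 -0.0416] Rpt
 [[ 0.104  0.015 -0.994]
 [ 0.    -1.    -0.015]
 [-0.995  0.001 -0.104]] up in tool [-0.994 -0.015 -0.104]
```

Emit:
arm_command([
  [[1,-0.2,0,-0.02,0],[1,-0.6,-0.01,-0.06,0],[1,-1,-0.02,-0.1,0],[1,-1,-0.02,-0.1,0],[1,-1,-0.02,-0.1,0]],
], force=70)

```text
clock: 18.75
position: [0.5631, -0.2384, 0.1972]
ee_rot: [0.429, 0.607, -0.395, 0.541]
ft_force: [0.8, -0.7, -2.1]
grip_width: 0.077
```

```bash
python3 st.py; python3 -c "
from h import *
cv2.imwrite('pics/f_scene.png',cv2.resize(manip.camera('scene')[200:345,150:340,::-1],None,fx=4,fy=4,interpolation=cv2.INTER_CUBIC))"
```

```text
t 18.75 pos [ 0.5631 -0.2384  0.1972] toolx [-0.048  0.094 -0.994] tooly [ 0.947  0.321 -0.016] yawdeg 18.7
q [ 0.291  0.424  0.085  1.572 -0.112  1.227  0.738] F [ 0.8 -0.7 -2.1] T [-0.12 -0.14 -0.01] w 0.0766
```

View pics/f_scene.png

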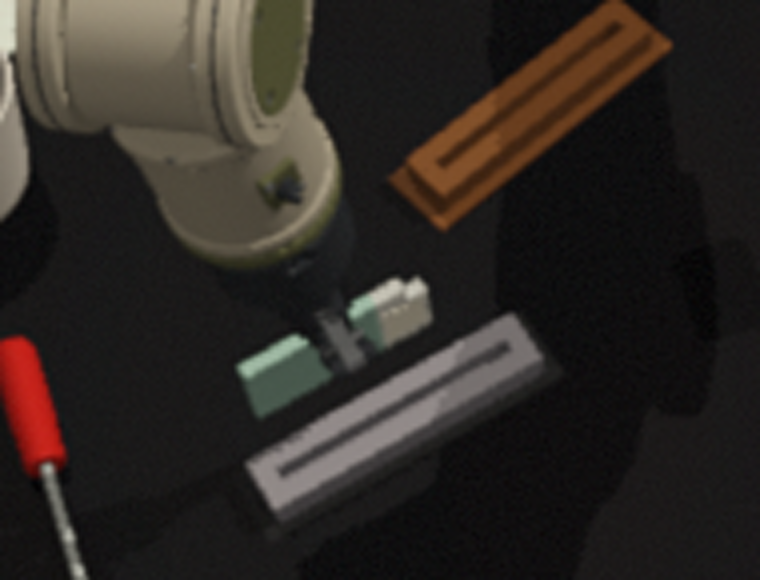

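The plate is clear of the groove, with the label and frosted end at about (405,305) in the crop. Now I'll plan the tipping and placing in simulation.

```bash
export OMP_NUM_THREADS=1
cat > cem5.py <<'E'
from fast import *; import sys
g=np.load("grasp.npz"); Rt,pt=g["Rt"],g["pt"]
fro=pt+Rt@np.array([.04,-.004,0]); COR=[pt+Rt@np.array([a,0,b]) for a in(-.055,.055) for b in(-.025,.025)]
RP=np.array([.480,.168,.160]); L=np.array([0,1,1])/2**.5; LENS=np.array([.480,.274,.266])
q0=np.array([.291,.424,.085,1.572,-.112,1.227,.738])
def goal(q,tgt,N,path):
    rows=[]
    for _ in range(N):
        p,r,_=fkj(q); e=r.T@(tgt-(p+r@fro))/.025
        l=r.T@L; dt=np.degrees(np.arctan2(l[2],l[1]))  # turn so that tool y -> projection of L
        if np.abs(e).max()<.08 and abs(dt)<1: break
        # keep frosted at target while turning: position shift acts first; iterate
        f=max(1,np.abs(e).max()); row=np.r_[e/f,np.clip(dt,-7,7)]
        rows.append(row); q=step1(q,row); path.append(q)
    return q,rows
def step1(q,row):
    p,r,_=fkj(q); return step(q,p+r@(np.array(row[:3])*.025),r@rx(np.radians(row[3])))
def pen(k,final):
    p,r,_=fkj(k); c=0
    pts=[p+r@a for a in COR]+[p+.075*r[:,0]]
    for x in pts:
        zmin=.14
        if x[1]>.06 and x[0]>.25 and x[0]<.75: zmin=.36 if x[1]>.22 else .2
        if final: zmin=.06
        c+=max(0,zmin-x[2])*10
        c+=max(0,.2-np.hypot(x[0],x[1]))*20
        if final: 
            d=x-LENS; c+=max(0,.075-np.linalg.norm(d))*30
    for kk in(0,.06,.12,.2):
        x=p-kk*r[:,0]; c+=max(0,.26-np.hypot(x[0],x[1]))*10*(1 if x[2]<.5 else 0)
        c+=max(0,.15-np.linalg.norm(x-LENS-[0,.02,.0]))*30
        c+=max(0,.13-x[2])*10
    c+=max(0,-.55-p[1])*10+max(0,p[1]-.7)*10
    return c
def evalp(x,full=False):
    rows=[]
    for s in x.reshape(-1,5):
        n=int(np.clip(round(s[4]),0,12)); a=np.clip(s[:3],-1,1); rows+=[np.r_[a,np.clip(s[3]*7,-7,7)]]*n
    path=[];q=q0
    for w in rows: q=step1(q,w); path.append(q)
    nr=len(path); p,r,_=fkj(q)
    tilt=r[:,0]@L  # want ~0
    pre=abs(tilt)
    q,r1=goal(q,RP+[0,-.08,.15],45,path); n1=len(path)
    q,r2=goal(q,RP,25,path)
    c=sum(pen(k,i>=n1-2) for i,k in enumerate(path))
    p,r,_=fkj(q); mar=np.minimum(q-LO,HI-q)
    cost=min(c,40)+400*max(0,np.linalg.norm(p+r@fro-RP)-.003)+60*max(0,np.arccos(np.clip(r[:,1]@L,-1,1))-.06)+np.clip(.1-mar,0,1).sum()*10+.05*len(path)
    if full: return cost,rows,r1,r2,path,c
    return cost
if __name__=="__main__":
    seed=int(sys.argv[1]); rng=np.random.default_rng(seed); K=5
    mu=np.tile([0,0,0,0,7],K).astype(float); sd=np.tile([1,1,1,.8,5],K)
    best=(1e9,None)
    import time; t0=time.time(); it=0
    N=260
    while time.time()-t0<540:
        X=mu+sd*rng.standard_normal((N,5*K)); X[0]=mu
        c=np.array([evalp(x) for x in X]); o=np.argsort(c)[:16]
        if c[o[0]]<best[0]: best=(c[o[0]],X[o[0]].copy()); np.save(f"b5_{seed}.npy",best[1])
        mu=X[o].mean(0)*.8+best[1]*.2; sd=X[o].std(0)+.04; it+=1; N=120
        print(seed,it,best[0].round(2),round(time.time()-t0),flush=True)
E
for s in 1 2 3 4; do timeout 640 python3 cem5.py $s > log5_$s & done; sleep 560; wait; tail -n 1 log5_*
```

```text
==> log5_1 <==
1 13 4.28 568

==> log5_2 <==
2 12 4.32 540

==> log5_3 <==
3 13 4.1 556

==> log5_4 <==
4 14 4.0 570
```

Edit , replacing
```

```
with
```

```

```bash
cat > show.py <<'E'
from cem5 import *
np.set_printoptions(precision=2,suppress=True,linewidth=170)
for s in map(int,sys.argv[1:]):
    x=np.load(f"b5_{s}.npy"); cost,rows,r1,r2,path,c=evalp(x,True); q=path[-1]; p,r,_=fkj(q)
    print("seed",s,cost,"viol",c,"n",len(rows),len(r1),len(r2),"ang",np.degrees(np.arccos(r[:,1]@L)),"err",np.linalg.norm(p+r@fro-RP),"q",q,"tx",r[:,0])
    print(x.reshape(-1,5))
    for i,k in enumerate(path):
        if i%5==4 or i==len(path)-1: p,r,_=fkj(k); print(i,"tcp",p,"tx",r[:,0],"ty",r[:,1],"minz",min((p+r@a)[2] for a in COR).round(2),"q",k)
E
python3 show.py 4 3
```

```text
seed 4 3.9973322171646846 viol 0.19733221716468435 n 49 20 7 ang 2.971909355910844 err 3.082063752466802e-05 q [-0.17 -0.    0.2   2.23 -1.09  0.79  2.2 ] tx [ 0.38  0.62 -0.69]
[[-1.9   1.5  -1.7  -2.06 16.91]
 [-1.83  1.55 -1.34 -0.4  12.12]
 [-2.31 -0.06  0.8   0.68  2.81]
 [-1.92  1.43  0.8   1.41 10.66]
 [-1.51  0.31  1.36  0.33 10.69]]
4 tcp [ 0.61 -0.08  0.34] tx [-0.05  0.09 -0.99] ty [0.59 0.8  0.05] minz 0.24 q [ 0.15  0.33 -0.08  1.4  -0.07  1.47  1.03]
9 tcp [0.55 0.07 0.48] tx [-0.05  0.09 -0.99] ty [0.03 1.   0.09] minz 0.38 q [ 0.04  0.17 -0.23  1.31 -0.06  1.7   1.35]
14 tcp [0.41 0.16 0.62] tx [-0.05  0.09 -0.99] ty [-0.36  0.93  0.1 ] minz 0.52 q [-0.05 -0.02 -0.34  1.21 -0.12  1.95  1.5 ]
19 tcp [0.3  0.2  0.69] tx [-0.01  0.11 -0.99] ty [-0.5   0.86  0.1 ] minz 0.58 q [-0.55 -0.16 -0.06  1.19 -0.12  2.06  1.43]
24 tcp [0.19 0.24 0.74] tx [ 0.07  0.21 -0.98] ty [-0.59  0.79  0.13] minz 0.63 q [-0.83 -0.29 -0.09  1.16 -0.11  2.06  1.21]
29 tcp [0.24 0.32 0.82] tx [ 0.14  0.32 -0.94] ty [-0.12  0.95  0.3 ] minz 0.71 q [-0.59 -0.02 -0.39  0.75 -0.07  2.06  0.64]
34 tc
[... 2838 characters left out ...]
65 -0.7 ] ty [0.01 0.73 0.68] minz 0.72 q [-0.62 -0.46  0.12  1.29 -0.39  1.64  0.78]
59 tcp [0.34 0.13 0.66] tx [ 0.3   0.65 -0.7 ] ty [0.01 0.73 0.68] minz 0.58 q [-0.45 -0.5   0.22  1.63 -0.5   1.48  1.12]
64 tcp [0.41 0.09 0.53] tx [ 0.3   0.65 -0.7 ] ty [0.01 0.73 0.68] minz 0.45 q [-0.48 -0.43  0.41  1.85 -0.53  1.31  1.41]
69 tcp [0.48 0.04 0.4 ] tx [ 0.3   0.65 -0.7 ] ty [0.01 0.73 0.68] minz 0.31 q [-0.53 -0.21  0.67  1.96 -0.68  1.18  1.8 ]
74 tcp [0.5  0.08 0.27] tx [ 0.3   0.65 -0.7 ] ty [0.01 0.73 0.68] minz 0.19 q [-0.59 -0.04  0.71  2.12 -0.9   0.99  2.05]
77 tcp [0.5  0.11 0.22] tx [ 0.3   0.65 -0.7 ] ty [0.01 0.73 0.68] minz 0.14 q [-0.62  0.06  0.7   2.18 -1.06  0.92  2.19]
```

Both plans reach the goal within 3° in the model, with the path high above everything. I'll take seed 4, stepwise with checks.

Emit:
arm_command([
  [[1,-1,1,-1,-7],[1,-1,1,-1,-7],[1,-1,1,-1,-7],[1,-1,1,-1,-7],[1,-1,1,-1,-7],[1,-1,1,-1,-7],[1,-1,1,-1,-7],[1,-1,1,-1,-7],[1,-1,1,-1,-7],[1,-1,1,-1,-7],[1,-1,1,-1,-7],[1,-1,1,-1,-7]],
])

```text
clock: 19.8
position: [0.498, 0.0989, 0.522]
ee_rot: [-0.046, 0.715, 0.115, 0.689]
ft_force: [0.1, 0.0, -0.8]
grip_width: 0.078
```

```bash
python3 st.py; python3 - <<'E'
from cem5 import *
np.set_printoptions(precision=3,suppress=True)
x=np.load("b5_4.npy"); cost,rows,r1,r2,path,c=evalp(x,True); print(path[11])
E
```

```text
t 19.8 pos [0.498  0.0989 0.522 ] toolx [-0.048  0.093 -0.994] tooly [-0.224  0.969  0.102] yawdeg 103.0
q [ 0.023  0.085 -0.278  1.312 -0.081  1.77   1.529] F [ 0.1  0.  -0.8] T [-0.16 -0.13 -0.02] w 0.0775
[ 0.003  0.091 -0.284  1.279 -0.08   1.794  1.495]
```

Emit:
arm_command([
  [[1,-1,1,-1,-2.8],[1,-1,1,-1,-2.8],[1,-1,1,-1,-2.8],[1,-1,1,-1,-2.8],[1,-1,1,-1,-2.8],[1,-1,1,-1,-2.8],[1,-1,1,-1,-2.8],[1,-1,1,-1,-2.8],[1,-1,1,-1,-2.8],[1,-1,1,-1,-2.8],[1,-1,1,-1,-2.8],[1,-1,1,-1,-2.8]],
])

```text
clock: 20.8
position: [0.1987, 0.2064, 0.6993]
ee_rot: [-0.195, 0.636, 0.288, 0.689]
ft_force: [0.3, 0.4, -0.7]
grip_width: 0.082
```

```bash
python3 st.py; cat > resim.py <<'E'
from cem5 import *; from workcell import manip
np.set_printoptions(precision=2,suppress=True,linewidth=170)
def fin(q,rows):
    path=[]
    for w in rows: q=step1(q,np.array(w,float)); path.append(q)
    nr=len(path); p,r,_=fkj(q); print("after rows: tcp",p,"tx",r[:,0],"ty",r[:,1],"q",q,"tilt-to-L",np.degrees(np.arcsin(r[:,0]@L)))
    q,r1=goal(q,RP+[0,-.08,.15],45,path); q,r2=goal(q,RP,25,path); p,r,_=fkj(q)
    print("n",len(rows),len(r1),len(r2),"ang",np.degrees(np.arccos(r[:,1]@L)),"err",np.linalg.norm(p+r@fro-RP),"q",q,"tx",r[:,0])
    return path
q=np.array(manip.get_obs()["joint_pos"])
E
python3 - <<'E'
from resim import *
path=fin(q,[[-1,-.06,.8,4.8]]*3+[[-1,1,.8,7]]*11+[[-1,.3,1,2.3]]*11)
for k in path[::3]: p,r,_=fkj(k); print(p,r[:,0],"minz",min((p+r@a)[2] for a in COR).round(2),k)
E
```

```text
t 20.8 pos [0.1987 0.2064 0.6993] toolx [ 0.026  0.148 -0.989] tooly [-0.645  0.758  0.096] yawdeg 130.4
q [-0.81  -0.334 -0.046  1.285 -0.105  2.058  1.36 ] F [ 0.3  0.4 -0.7] T [-0.13  0.05 -0.01] w 0.0818
after rows: tcp [0.47 0.11 0.93] tx [ 0.41  0.55 -0.73] ty [0.68 0.35 0.65] q [-0.11  0.32  0.37  0.16 -0.94  2.06  0.09] tilt-to-L -7.104515487093866
n 25 19 7 ang 6.5342515274695 err 3.951068993185344e-05 q [-0.58 -0.09  0.55  2.27 -0.97  0.67  2.06] tx [ 0.42  0.56 -0.72]
[0.22 0.22 0.71] [ 0.04  0.16 -0.99] minz 0.61 [-0.79 -0.28 -0.05  1.22 -0.11  2.06  1.29]
[0.26 0.26 0.76] [ 0.08  0.22 -0.97] minz 0.65 [-0.71 -0.14 -0.11  1.   -0.11  2.06  1.  ]
[0.29 0.32 0.8 ] [ 0.13  0.28 -0.95] minz 0.7 [-0.79  0.01 -0.12  0.77 -0.08  2.06  0.62]
[0.32 0.35 0.83] [ 0.17  0.34 -0.93] minz 0.73 [-1.05  0.13  0.25  0.58 -0.17  2.06  0.39]
[0.34 0.37 0.86] [ 0.23  0.4  -0.89] minz 0.77 [-0.97  0.23  0.23  0.38 -0.21  2.06  0.23]
[0.4  0.35 0.89] [ 0.3   0.48 -0.83] minz 0.81 [-0.8   0.35  0.35  0.16 -0.45  2.06  0.13]
[0.43 0.28 0.91] [ 0.33  0.51 -0.79] minz 0.83 [-0.63  0.33  0.57  0.16
[... 225 characters left out ...]
  0.56 -0.72] minz 0.81 [-0.36  0.07  0.42  0.65 -0.68  1.86  0.45]
[0.47 0.09 0.79] [ 0.42  0.56 -0.72] minz 0.71 [-0.42 -0.13  0.36  1.08 -0.53  1.63  0.91]
[0.47 0.08 0.69] [ 0.42  0.56 -0.72] minz 0.6 [-0.42 -0.24  0.36  1.39 -0.49  1.45  1.25]
[0.48 0.06 0.59] [ 0.42  0.56 -0.72] minz 0.5 [-0.41 -0.3   0.38  1.65 -0.49  1.3   1.37]
[0.48 0.05 0.49] [ 0.42  0.56 -0.72] minz 0.4 [-0.41 -0.32  0.43  1.86 -0.53  1.15  1.52]
[0.49 0.03 0.39] [ 0.42  0.56 -0.72] minz 0.3 [-0.42 -0.28  0.52  2.03 -0.61  1.01  1.72]
[0.49 0.06 0.32] [ 0.42  0.56 -0.72] minz 0.24 [-0.46 -0.23  0.53  2.14 -0.69  0.88  1.81]
[0.49 0.1  0.25] [ 0.42  0.56 -0.72] minz 0.16 [-0.54 -0.14  0.54  2.24 -0.87  0.72  1.97]
```

Still good: the model predicts 6.5° at the end. Continuing.

Emit:
arm_command([
  [[1,-1,-0.06,0.8,4.8],[1,-1,-0.06,0.8,4.8],[1,-1,-0.06,0.8,4.8],[1,-1,1,0.8,7],[1,-1,1,0.8,7],[1,-1,1,0.8,7],[1,-1,1,0.8,7],[1,-1,1,0.8,7],[1,-1,1,0.8,7],[1,-1,1,0.8,7],[1,-1,1,0.8,7]],
])

```text
clock: 21.72
position: [0.3389, 0.3566, 0.8138]
ee_rot: [0.263, 0.65, -0.015, 0.713]
ft_force: [-0.9, 0.8, -1.3]
grip_width: 0.081
```

```bash
python3 st.py; python3 - <<'E'
from resim import *
for a in (3,2,0):
  for b in (11,14,8): print(a,b); fin(q,[[-1,1,.8,7]]*a+[[-1,.3,1,2.3]]*b)
E
```

```text
t 21.72 pos [0.3389 0.3566 0.8138] toolx [ 0.156  0.32  -0.935] tooly [0.363 0.861 0.355] yawdeg 67.1
q [-1.011  0.158  0.238  0.577 -0.175  2.058  0.276] F [-0.9  0.8 -1.3] T [-0.28  0.24  0.02] w 0.081
3 11
after rows: tcp [0.47 0.14 0.92] tx [ 0.39  0.53 -0.75] ty [0.7  0.37 0.62] q [-0.18  0.33  0.31  0.16 -0.82  2.06  0.06] tilt-to-L -8.855180276039524
n 14 19 7 ang 8.431736174366057 err 2.6882263330178115e-06 q [-0.51 -0.08  0.47  2.24 -0.9   0.68  1.98] tx [ 0.39  0.54 -0.75]
3 14
after rows: tcp [0.48 0.06 0.92] tx [ 0.43  0.55 -0.72] ty [0.74 0.24 0.63] q [ 0.1   0.33  0.12  0.16 -0.83  2.06  0.03] tilt-to-L -6.913019895716836
n 17 18 6 ang 6.569642648512266 err 0.0018369337816612464 q [-0.11 -0.07  0.09  2.26 -1.03  0.68  2.09] tx [ 0.43  0.55 -0.72]
3 8
after rows: tcp [0.46 0.23 0.91] tx [ 0.35  0.51 -0.78] ty [0.64 0.48 0.6 ] q [-0.44  0.33  0.43  0.16 -0.76  2.06  0.08] tilt-to-L -11.033496965058855
n 11 20 7 ang 10.522105812951393 err 1.2294522368037331e-05 q [-0.88 -0.11  0.81  2.22 -0.74  0.69  1.85] tx [ 0.35  0.52 -0.78]
2 11
after rows: tcp [0.46 0.18 0.92] tx [ 0
[... 957 characters left out ...]
209334
n 11 20 7 ang 12.136696088369472 err 2.239650780839272e-05 q [-1.09 -0.19  0.97  2.23 -0.55  0.62  1.67] tx [ 0.37  0.49 -0.79]
0 14
after rows: tcp [0.49 0.14 0.91] tx [ 0.4   0.51 -0.76] ty [0.63 0.45 0.63] q [-0.24  0.36  0.61  0.16 -1.02  2.06  0.2 ] tilt-to-L -10.488991477837295
n 14 19 7 ang 9.662394582162468 err 9.512449135195238e-06 q [-1.06 -0.23  0.95  2.28 -0.62  0.56  1.75] tx [ 0.42  0.51 -0.75]
0 8
after rows: tcp [0.45 0.28 0.88] tx [ 0.32  0.46 -0.83] ty [0.5  0.66 0.56] q [-0.56  0.36  0.18  0.16 -0.41  2.06  0.21] tilt-to-L -14.985413816628318
n 8 20 7 ang 14.854979530504405 err 3.97201873246347e-06 q [-0.54 -0.06  0.43  2.17 -0.66  0.72  1.73] tx [ 0.32  0.46 -0.83]
```

Emit:
arm_command([
  [[1,-1,1,0.8,7],[1,-1,1,0.8,7],[1,-1,1,0.8,7],[1,-1,0.3,1,2.3],[1,-1,0.3,1,2.3],[1,-1,0.3,1,2.3],[1,-1,0.3,1,2.3]],
])

```text
clock: 22.3
position: [0.4419, 0.2483, 0.8575]
ee_rot: [0.489, 0.594, -0.13, 0.625]
ft_force: [0.6, -0.0, -1.9]
grip_width: 0.081
```

```bash
python3 st.py; python3 - <<'E'
from resim import *
for row in ([-1,.3,1,2.3],[-1,0,1,2.3],[-1,-.5,1,2.3],[-1,-1,.3,0],[-1,-.5,-.5,0],[-1,0,.3,0],[-1,-1,1,0]):
  for b in (7,12): print(row,b); fin(q,[row]*b)
E
```

```text
t 22.3 pos [0.4419 0.2483 0.8575] toolx [ 0.259  0.418 -0.871] tooly [0.744 0.488 0.456] yawdeg 33.3
q [-0.446  0.248 -0.04   0.367 -0.275  2.058 -0.04 ] F [ 0.6 -0.  -1.9] T [-0.52  0.28 -0.02] w 0.081
[-1, 0.3, 1, 2.3] 7
after rows: tcp [0.5  0.09 0.9 ] tx [ 0.4   0.51 -0.76] ty [0.81 0.2  0.55] q [ 0.03  0.35 -0.13  0.16 -0.52  2.06 -0.1 ] tilt-to-L -10.37236908418453
n 7 17 7 ang 10.13048589634005 err 7.466202203925045e-05 q [ 0.13 -0.05 -0.18  2.21 -0.9   0.69  1.95] tx [ 0.4   0.51 -0.76]
[-1, 0.3, 1, 2.3] 12
after rows: tcp [ 0.5  -0.06  0.9 ] tx [ 0.47  0.52 -0.71] ty [ 0.84 -0.02  0.54] q [ 0.48  0.39 -0.48  0.16 -0.48  2.06 -0.13] tilt-to-L -7.474762455840888
n 12 19 6 ang 7.254893446147927 err 9.796587938499395e-06 q [ 0.75 -0.07 -0.75  2.26 -1.13  0.67  2.16] tx [ 0.47  0.53 -0.71]
[-1, 0, 1, 2.3] 7
after rows: tcp [0.46 0.05 0.88] tx [ 0.35  0.46 -0.81] ty [0.84 0.21 0.49] q [ 0.44  0.24 -0.74  0.39 -0.24  2.06 -0.07] tilt-to-L -14.212564049848028
n 7 18 7 ang 14.350028710941535 err 2.447712789266986e-06 q [ 0.76 -0.02 -0.84  2.14 -0.74  0.72  1.8 ] tx [ 0.35  0.46 -0.81
[... 2594 characters left out ...]
0906723484749 err 4.990642773368591e-05 q [ 1.35 -0.08 -1.35  2.17 -0.92  0.74  1.97] tx [ 0.4   0.48 -0.78]
[-1, -1, 1, 0] 7
after rows: tcp [0.42 0.11 0.86] tx [ 0.27  0.43 -0.86] ty [0.74 0.47 0.47] q [ 0.46  0.14 -0.81  0.55 -0.26  2.06  0.12] tilt-to-L -17.5045974723558
n 7 17 7 ang 17.652221936837336 err 3.913241141238558e-06 q [ 0.66  0.05 -0.79  2.05 -0.55  0.78  1.64] tx [ 0.27  0.43 -0.86]
[-1, -1, 1, 0] 12
after rows: tcp [0.41 0.03 0.84] tx [ 0.28  0.44 -0.85] ty [0.75 0.46 0.48] q [ 1.11  0.19 -1.41  0.63 -0.2   2.06  0.22] tilt-to-L -16.841426666206246
n 12 20 7 ang 17.89697160970774 err 3.0010532604279557e-05 q [ 1.21  0.18 -1.38  2.04 -0.33  0.75  1.48] tx [ 0.26  0.43 -0.86]
```

```bash
export OMP_NUM_THREADS=1; cat > rs.py <<'E'
import cem5; from cem5 import *; from workcell import manip; import multiprocessing as mp
qs=np.array(manip.get_obs()["joint_pos"]); cem5.q0=qs
def f(x): return cem5.evalp(x)
if __name__=="__main__":
    rng=np.random.default_rng(5); K=2; mu=np.array([-1,.3,.6,.2,7]*K,float); sd=np.array([.4,.8,.8,.6,4]*K); best=(1e9,)
    with mp.Pool(4) as P:
        for it in range(10):
            X=mu+sd*rng.standard_normal((120,5*K)); X[0]=mu; c=np.array(P.map(f,X,chunksize=3)); o=np.argsort(c)[:14]
            if c[o[0]]<best[0]: best=(c[o[0]],X[o[0]].copy())
            mu=X[o].mean(0); sd=X[o].std(0)+.03
            print(it,best[0],flush=True)
    np.save("b5_9.npy",best[1])
    np.set_printoptions(precision=2,suppress=True,linewidth=170); print(best[1].reshape(-1,5))
    cost,rows,r1,r2,path,c=cem5.evalp(best[1],True); print("viol",c,len(rows),len(r1),len(r2))
    for i,k in enumerate(path):
        if i%4==3 or i==len(path)-1: p,r,_=fkj(k); print(i,"tcp",p,"tx",r[:,0],"ang",np.degrees(np.arccos(r[:,1]@L)),"minz",min((p+r@a)[2] for a in COR).round(2),"q",k)
E
timeout 500 python3 rs.py
```

```text
0 2.3495537783055913
1 2.3495537783055913
2 2.3000000000000003
3 2.3000000000000003
4 2.25
5 2.25
6 2.25
7 2.25
8 2.2
9 2.2
[[-1.25  1.81 -0.16  0.06  8.69]
 [-1.4  -0.11 -0.44  0.34  2.79]]
viol 0 12 26 6
3 tcp [0.46 0.26 0.89] tx [ 0.33  0.48 -0.82] ang 47.09338632886267 minz 0.8 q [-0.54  0.36  0.47  0.17 -0.69  2.06 -0.06]
7 tcp [0.46 0.25 0.9 ] tx [ 0.36  0.51 -0.78] ang 47.53495971757853 minz 0.82 q [-0.59  0.39  1.1   0.16 -1.27  2.06 -0.05]
11 tcp [0.4  0.24 0.95] tx [ 0.41  0.54 -0.73] ang 53.89237902707455 minz 0.87 q [-0.65  0.3   1.14  0.16 -1.27  2.06 -0.22]
15 tcp [0.37 0.22 0.96] tx [ 0.45  0.58 -0.68] ang 52.29637317583272 minz 0.89 q [-1.16  0.09  1.06  0.4  -0.68  1.93 -0.18]
19 tcp [0.39 0.18 0.89] tx [ 0.43  0.6  -0.67] ang 41.11425218502469 minz 0.82 q [-1.36 -0.28  0.62  0.88 -0.03  1.68 -0.05]
23 tcp [0.41 0.14 0.76] tx [ 0.43  0.6  -0.68] ang 13.9995613050544 minz 0.69 q [-1.22 -0.5   0.53  1.33  0.02  1.45  0.5 ]
27 tcp [0.43 0.11 0.65] tx [ 0.43  0.6  -0.68] ang 3.0753901434565303 minz 0.57 q [-0.85 -0.5   0.48  1.61 -0.22  1.28  1.02]
31 tcp [0.45 0.08 0.54] tx [ 0.43  0.6  -0.68] ang 3.0762266287663436 minz 0.46 q [-0.74 -0.5   0.55  1.84 -0.33  1.13  1.26]
35 tcp [0.47 0.04 0.43] tx [ 0.43  0.6  -0.68] ang 3.079587203610433 minz 0.34 q [-0.8  -0.48  0.75  2.02 -0.38  0.97  1.49]
39 tcp [0.49 0.05 0.32] tx [ 0.43  0.6  -0.68] ang 3.087399851061175 minz 0.24 q [-0.94 -0.42  0.94  2.17 -0.49  0.78  1.69]
43 tcp [0.49 0.11 0.22] tx [ 0.43  0.6  -0.68] ang 3.112816407280077 minz 0.14 q [-1.28 -0.34  1.22  2.31 -0.69  0.53  1.91]
```

The gentler option is healthier for the joints, so I'll take the simple direction for 9 rows.

Emit:
arm_command([
  [[1,-1,0.3,1,2.3],[1,-1,0.3,1,2.3],[1,-1,0.3,1,2.3],[1,-1,0.3,1,2.3],[1,-1,0.3,1,2.3],[1,-1,0.3,1,2.3],[1,-1,0.3,1,2.3],[1,-1,0.3,1,2.3],[1,-1,0.3,1,2.3]],
])

```text
clock: 23.05
position: [0.4899, -0.001, 0.8745]
ee_rot: [0.639, 0.523, -0.183, 0.534]
ft_force: [1.3, -0.1, -0.2]
grip_width: 0.081
```

```bash
python3 st.py; cat > pl.py <<'E'
from resim import *
path=[];qq=q;np.set_printoptions(precision=2,suppress=True)
p,r,_=fkj(q); print("frosted",p+r@fro)
q1,r1=goal(qq,RP+[0,-.08,.15],45,path); q2,r2=goal(q1,RP,25,path)
print(len(r1),len(r2)); 
for i,(w,k) in enumerate(zip(r1+r2,path)): p,r,_=fkj(k); print(i,np.array(w),"tcp",p,"ang",np.degrees(np.arccos(r[:,1]@L)).round(1),"fro",p+r@fro,"q",k)
E
python3 pl.py
```

```text
t 23.05 pos [ 0.4899 -0.001   0.8745] toolx [ 0.386  0.473 -0.792] tooly [0.864 0.116 0.49 ] yawdeg 7.6
q [ 0.46   0.299 -0.653  0.329 -0.289  2.058 -0.082] F [ 1.3 -0.1 -0.2] T [-0.56  0.52 -0.03] w 0.0811
frosted [0.51 0.07 0.83]
18 7
0 [ 1.   -0.68  0.4  -7.  ] tcp [ 0.49 -0.    0.86] ang 60.1 fro [0.5  0.07 0.81] q [ 0.59  0.23 -0.69  0.49 -0.35  1.98  0.05]
1 [ 1.   -0.7   0.35 -7.  ] tcp [0.49 0.   0.83] ang 54.6 fro [0.5  0.07 0.79] q [ 0.71  0.16 -0.71  0.65 -0.43  1.91  0.22]
2 [ 1.   -0.72  0.28 -7.  ] tcp [0.49 0.   0.8 ] ang 48.6 fro [0.49 0.07 0.76] q [ 0.81  0.09 -0.71  0.8  -0.5   1.85  0.41]
3 [ 1.   -0.73  0.2  -7.  ] tcp [0.48 0.   0.78] ang 42.6 fro [0.49 0.07 0.73] q [ 0.87  0.03 -0.7   0.92 -0.56  1.8   0.59]
4 [ 1.   -0.73  0.12 -7.  ] tcp [0.48 0.   0.75] ang 36.4 fro [0.49 0.07 0.69] q [ 0.91 -0.02 -0.68  1.04 -0.61  1.75  0.77]
5 [ 1.   -0.73  0.04 -7.  ] tcp [0.48 0.01 0.72] ang 30.1 fro [0.48 0.07 0.66] q [ 0.93 -0.07 -0.66  1.15 -0.64  1.71  0.96]
6 [ 1.   -0.71 -0.05 -7.  ] tcp [0.48 0.01 0.69] ang 24.0 fro [0.48 0.07 0.63] q [ 0.94 -0.11 -0.64  1.25 -0.6
[... 1579 characters left out ...]
3.1 fro [0.48 0.11 0.26] q [ 0.86 -0.17 -0.72  2.03 -0.8   1.01  1.85]
20 [ 1.   -0.09 -0.41 -0.  ] tcp [0.49 0.08 0.31] ang 13.1 fro [0.48 0.13 0.24] q [ 0.84 -0.15 -0.75  2.07 -0.81  0.94  1.86]
21 [ 1.   -0.09 -0.41 -0.  ] tcp [0.49 0.09 0.28] ang 13.1 fro [0.48 0.14 0.21] q [ 0.82 -0.13 -0.77  2.1  -0.82  0.87  1.86]
22 [ 1.   -0.09 -0.41  0.  ] tcp [0.49 0.1  0.26] ang 13.1 fro [0.48 0.15 0.19] q [ 0.81 -0.09 -0.8   2.13 -0.83  0.8   1.87]
23 [ 1.   -0.09 -0.41  0.  ] tcp [0.49 0.11 0.23] ang 13.1 fro [0.48 0.16 0.17] q [ 0.79 -0.05 -0.83  2.16 -0.83  0.72  1.87]
24 [ 0.27 -0.02 -0.11  0.  ] tcp [0.49 0.12 0.23] ang 13.1 fro [0.48 0.17 0.16] q [ 0.78 -0.04 -0.84  2.17 -0.83  0.7   1.87]
```

Going down now would give 13°. There's plenty of time, so I'll look for a bit more tilt first.

```bash
python3 - <<'E'
import io,contextlib
from resim import *
res=[]
for a in(0,.3,.6,1):
  for b in(-1,-.5,0,.5):
    for n in(6,10):
      for t in(0,-3):
        s=io.StringIO()
        with contextlib.redirect_stdout(s): path=fin(q,[[-1,a,b,t]]*n)
        k=path[-1]; p,r,_=fkj(k); jump=max(np.abs(np.diff(np.array([q]+path[:n]),axis=0)).max(0))
        res.append((np.degrees(np.arccos(np.clip(r[:,1]@L,-1,1))),np.linalg.norm(p+r@fro-RP),a,b,n,t,jump,np.abs(np.array(path)[:,2]).max(),k.round(2).tolist()))
res.sort(key=lambda x:x[0])
for x in res[:10]: print([round(float(v),3) for v in x[:8]],x[8])
E
```

```text
[1.779, 0.002, 0.3, -1.0, 10.0, 0.0, 0.163, 0.731] [-0.71, -0.2, 0.68, 2.42, -1.27, 0.5, 2.37]
[2.708, 0.001, 0.6, -1.0, 10.0, -3.0, 0.163, 0.873] [-0.77, -0.23, 0.73, 2.42, -1.2, 0.47, 2.3]
[3.375, 0.0, 0.0, -1.0, 10.0, 0.0, 0.163, 0.578] [-0.49, -0.17, 0.45, 2.41, -1.27, 0.51, 2.33]
[3.507, 0.002, 0.6, -0.5, 10.0, -3.0, 0.163, 0.701] [-0.54, -0.19, 0.49, 2.42, -1.27, 0.48, 2.32]
[3.679, 0.001, 0.6, -1.0, 10.0, 0.0, 0.163, 0.866] [-0.94, -0.3, 0.87, 2.42, -1.01, 0.4, 2.14]
[4.268, 0.001, 0.3, -0.5, 10.0, 0.0, 0.163, 0.546] [-0.37, -0.17, 0.32, 2.41, -1.27, 0.5, 2.3]
[4.308, 0.002, 0.3, 0.0, 10.0, -3.0, 0.163, 0.747] [-0.46, -0.19, 0.4, 2.42, -1.27, 0.47, 2.3]
[4.414, 0.002, 0.3, 0.0, 10.0, 0.0, 0.163, 0.705] [-0.46, -0.19, 0.39, 2.42, -1.27, 0.47, 2.3]
[4.417, 0.0, 0.3, -0.5, 10.0, -3.0, 0.163, 0.735] [-0.44, -0.19, 0.38, 2.42, -1.27, 0.47, 2.3]
[4.507, 0.0, 0.6, -0.5, 10.0, 0.0, 0.163, 0.81] [-0.57, -0.21, 0.5, 2.42, -1.22, 0.45, 2.26]
```

Emit:
arm_command([
  [[1,-1,0.3,-1,0],[1,-1,0.3,-1,0],[1,-1,0.3,-1,0],[1,-1,0.3,-1,0],[1,-1,0.3,-1,0],[1,-1,0.3,-1,0]],
])

```text
clock: 23.55
position: [0.3873, 0.0822, 0.956]
ee_rot: [0.67, 0.491, -0.143, 0.538]
ft_force: [-0.0, 0.2, -1.1]
grip_width: 0.078
```

```bash
python3 st.py; python3 pl.py
```

```text
t 23.55 pos [0.3873 0.0822 0.956 ] toolx [ 0.477  0.504 -0.72 ] tooly [0.812 0.06  0.581] yawdeg 4.2
q [ 0.27   0.158 -0.503  0.254 -0.379  2.058 -0.27 ] F [-0.   0.2 -1.1] T [-0.64  0.6   0.02] w 0.0775
frosted [0.41 0.16 0.92]
20 6
0 [ 1.   -0.69  0.71 -7.  ] tcp [0.39 0.08 0.94] ang 59.8 fro [0.41 0.15 0.91] q [ 0.4   0.1  -0.52  0.38 -0.46  2.01 -0.16]
1 [ 1.   -0.72  0.67 -7.  ] tcp [0.39 0.08 0.92] ang 55.3 fro [0.41 0.15 0.89] q [ 0.53  0.03 -0.52  0.54 -0.56  1.95  0.  ]
2 [ 1.   -0.75  0.61 -7.  ] tcp [0.39 0.08 0.9 ] ang 50.0 fro [0.41 0.15 0.86] q [ 0.61 -0.05 -0.48  0.7  -0.65  1.9   0.19]
3 [ 1.   -0.79  0.54 -7.  ] tcp [0.4  0.07 0.87] ang 44.3 fro [0.41 0.15 0.83] q [ 0.65 -0.11 -0.44  0.84 -0.7   1.85  0.37]
4 [ 1.   -0.83  0.45 -7.  ] tcp [0.4  0.07 0.84] ang 38.2 fro [0.41 0.14 0.79] q [ 0.66 -0.17 -0.41  0.97 -0.73  1.8   0.55]
5 [ 1.   -0.86  0.36 -7.  ] tcp [0.4  0.07 0.81] ang 31.7 fro [0.41 0.14 0.76] q [ 0.66 -0.21 -0.38  1.09 -0.75  1.76  0.73]
6 [ 1.   -0.89  0.26 -7.  ] tcp [0.41 0.06 0.77] ang 25.2 fro [0.41 0.13 0.72] q [ 0.65 -0.25 -0.35  1.2  -0.75  1.7
[... 1682 characters left out ...]
 ang 9.3 fro [0.48 0.1  0.28] q [ 0.54 -0.23 -0.36  2.09 -0.87  0.97  1.9 ]
21 [ 1.   -0.17 -0.52 -0.  ] tcp [0.48 0.06 0.32] ang 9.3 fro [0.48 0.11 0.26] q [ 0.52 -0.21 -0.38  2.14 -0.9   0.91  1.92]
22 [ 1.   -0.17 -0.52 -0.  ] tcp [0.48 0.07 0.3 ] ang 9.3 fro [0.48 0.13 0.23] q [ 0.5  -0.19 -0.41  2.18 -0.93  0.84  1.95]
23 [ 1.   -0.17 -0.52 -0.  ] tcp [0.48 0.09 0.27] ang 9.3 fro [0.48 0.14 0.21] q [ 0.48 -0.16 -0.43  2.21 -0.96  0.77  1.98]
24 [ 1.   -0.17 -0.52 -0.  ] tcp [0.48 0.1  0.25] ang 9.3 fro [0.48 0.16 0.18] q [ 0.46 -0.13 -0.45  2.24 -1.    0.7   2.01]
25 [ 0.96 -0.17 -0.5  -0.  ] tcp [0.48 0.11 0.23] ang 9.3 fro [0.48 0.17 0.16] q [ 0.43 -0.09 -0.48  2.27 -1.05  0.63  2.06]
```

The model now gives 9° with a healthy end configuration, so I'll go down.

Emit:
arm_command([
  [[1,1,-0.7,0.7,-7],[1,1,-0.72,0.67,-7],[1,1,-0.75,0.6,-7],[1,1,-0.8,0.54,-7],[1,1,-0.83,0.45,-7],[1,1,-0.86,0.36,-7],[1,1,-0.89,0.26,-7],[1,1,-0.9,0.15,-7],[1,1,-0.89,0.05,-7],[1,1,-0.87,-0.06,-7],[1,1,-0.84,-0.16,-2.5]],
])

```text
clock: 24.47
position: [0.4263, 0.0548, 0.6499]
ee_rot: [0.298, 0.499, 0.125, 0.804]
ft_force: [0.5, 1.6, -0.3]
grip_width: 0.079
```

```bash
python3 st.py; python3 pl.py; python3 -c "
from h import *
cv2.imwrite('pics/g_scene.png',manip.camera('scene')[:,:,::-1])"
```

```text
t 24.47 pos [0.4263 0.0548 0.6499] toolx [ 0.47   0.499 -0.728] tooly [0.097 0.791 0.604] yawdeg 83.0
q [ 0.637 -0.348 -0.328  1.557 -0.776  1.524  1.491] F [ 0.5  1.6 -0.3] T [-0.62  0.56 -0.03] w 0.0791
frosted [0.43 0.11 0.58]
9 6
0 [ 1.   -0.83 -0.15 -1.3 ] tcp [0.43 0.05 0.62] ang 9.3 fro [0.43 0.11 0.55] q [ 0.63 -0.36 -0.33  1.63 -0.78  1.47  1.56]
1 [ 1.   -0.82 -0.17 -0.  ] tcp [0.44 0.05 0.59] ang 9.3 fro [0.44 0.1  0.52] q [ 0.63 -0.36 -0.33  1.7  -0.79  1.42  1.6 ]
2 [ 1.   -0.82 -0.17 -0.  ] tcp [0.45 0.05 0.55] ang 9.3 fro [0.44 0.1  0.49] q [ 0.63 -0.36 -0.34  1.76 -0.79  1.37  1.64]
3 [ 1.   -0.82 -0.17 -0.  ] tcp [0.45 0.04 0.52] ang 9.3 fro [0.45 0.1  0.46] q [ 0.62 -0.35 -0.34  1.82 -0.8   1.31  1.68]
4 [ 1.   -0.82 -0.17 -0.  ] tcp [0.46 0.04 0.49] ang 9.3 fro [0.46 0.1  0.42] q [ 0.62 -0.33 -0.35  1.88 -0.81  1.26  1.72]
5 [ 1.   -0.82 -0.17 -0.  ] tcp [0.46 0.04 0.46] ang 9.3 fro [0.46 0.09 0.39] q [ 0.61 -0.32 -0.36  1.93 -0.82  1.2   1.77]
6 [ 1.   -0.82 -0.17 -0.  ] tcp [0.47 0.04 0.43] ang 9.3 fro [0.47 0.09 0.36] q [ 0.61 -0.29 -0.37  1.98 -0.83  1.14  1.81
[... 298 characters left out ...]
 ang 9.3 fro [0.48 0.1  0.28] q [ 0.58 -0.23 -0.4   2.09 -0.88  0.98  1.91]
10 [ 1.   -0.17 -0.52 -0.  ] tcp [0.48 0.06 0.33] ang 9.3 fro [0.48 0.11 0.26] q [ 0.56 -0.21 -0.42  2.13 -0.9   0.92  1.93]
11 [ 1.   -0.17 -0.52 -0.  ] tcp [0.48 0.07 0.3 ] ang 9.3 fro [0.48 0.13 0.23] q [ 0.54 -0.19 -0.45  2.17 -0.93  0.85  1.95]
12 [ 1.   -0.17 -0.52 -0.  ] tcp [0.48 0.09 0.27] ang 9.3 fro [0.48 0.14 0.21] q [ 0.52 -0.16 -0.47  2.21 -0.97  0.78  1.98]
13 [ 1.   -0.17 -0.52 -0.  ] tcp [0.48 0.1  0.25] ang 9.3 fro [0.48 0.16 0.18] q [ 0.5  -0.13 -0.49  2.24 -1.    0.7   2.02]
14 [ 0.97 -0.17 -0.5  -0.  ] tcp [0.48 0.11 0.23] ang 9.3 fro [0.48 0.17 0.16] q [ 0.48 -0.09 -0.52  2.27 -1.05  0.63  2.06]
```

View pics/g_scene.png

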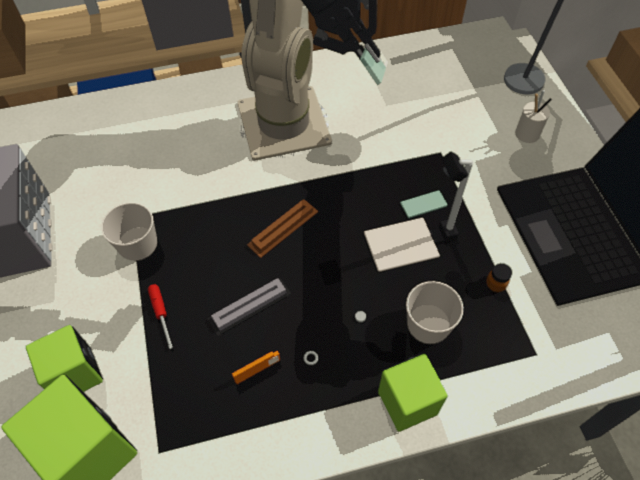

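The plate is in hand, tilted, at about (372,65), the groove is empty, and all bystanders are where they were. I'll continue to the hover point.

Emit:
arm_command([
  [[1,1,-0.83,-0.15,-1.3],[1,1,-0.82,-0.17,0],[1,1,-0.82,-0.17,0],[1,1,-0.82,-0.17,0],[1,1,-0.82,-0.17,0],[1,1,-0.82,-0.17,0],[1,1,-0.82,-0.17,0],[1,1,-0.82,-0.17,0],[1,0.6,-0.5,-0.1,0]],
])

```text
clock: 25.27
position: [0.481, 0.0342, 0.375]
ee_rot: [0.293, 0.499, 0.129, 0.805]
ft_force: [0.9, -0.5, -1.0]
grip_width: 0.082
```

```bash
cat > fro.py <<'E'
from h import *
g=np.load("grasp.npz"); o=manip.get_obs(); r=R.from_quat(o["ee_rot"]).as_matrix(); p=np.array(o["position"])
f=p+r@(g["pt"]+g["Rt"]@np.array([.04,-.004,0])); Rp=r@g["Rt"]
RP=np.array([.480,.168,.160]); L=np.array([0,1,1])/2**.5
print("t",o["clock"],"frosted",f.round(4),"units to RP",(r.T@(RP-f)/.025).round(2),"ang",np.degrees(np.arccos(-Rp[:,1]@L)).round(1),"plate x",Rp[:,0].round(2),"z",Rp[:,2].round(2))
for a in(-.055,.055):
  for b in(-.025,.025): print((p+r@(g["pt"]+g["Rt"]@np.array([a,0,b]))).round(3),end=" ")
print(); print(proj("scene",f).round(1),proj("top",f).round(1))
E
python3 fro.py; python3 -c "
from h import *
cv2.imwrite('pics/h_scene.png',cv2.resize(manip.camera('scene')[80:300,300:520,::-1],None,fx=2.7,fy=2.7,interpolation=cv2.INTER_CUBIC))
for d in manip.pinpoint('frosted','scene')[:3]: print(d)
cv2.imwrite('pics/h_top.png',cv2.resize(manip.camera('top')[150:340,110:330,::-1],None,fx=2.7,fy=2.7,interpolation=cv2.INTER_CUBIC))
for d in manip.pinpoint('frosted','top')[:3]: print(d)
"
```

```text
t 25.2667 frosted [0.4794 0.0889 0.31  ] units to RP [ 5.96 -1.09 -3.04] ang 8.4 plate x [-0.83  0.39 -0.4 ] z [-0.56 -0.47  0.68]
[0.572 0.06  0.329] [0.544 0.036 0.363] [0.481 0.104 0.284] [0.453 0.08  0.319] 
[176.5 367.5] [240.6 259.9]
{'pixel': [178.2, 368.4], 'confidence': 0.87}
{'pixel': [357.7, 272.5], 'confidence': 0.74}
{'pixel': [242.9, 260.3], 'confidence': 0.72}
{'pixel': [177.0, 378.7], 'confidence': 0.66}
{'pixel': [197.1, 278.9], 'confidence': 0.24}
```

View pics/h_scene.png

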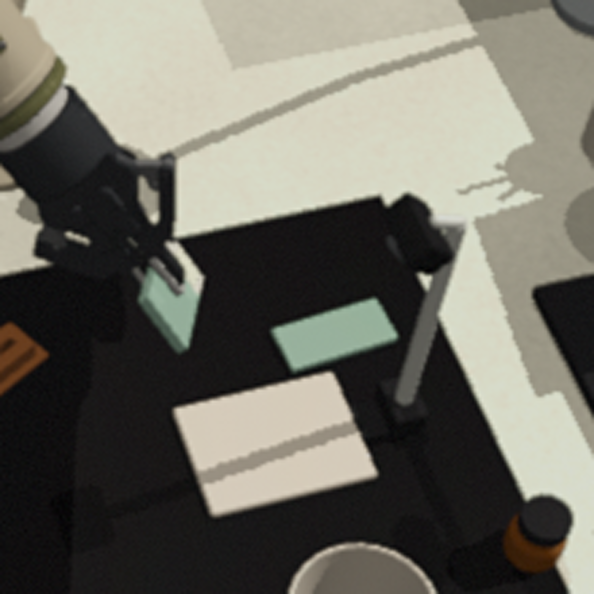

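View pics/h_top.png

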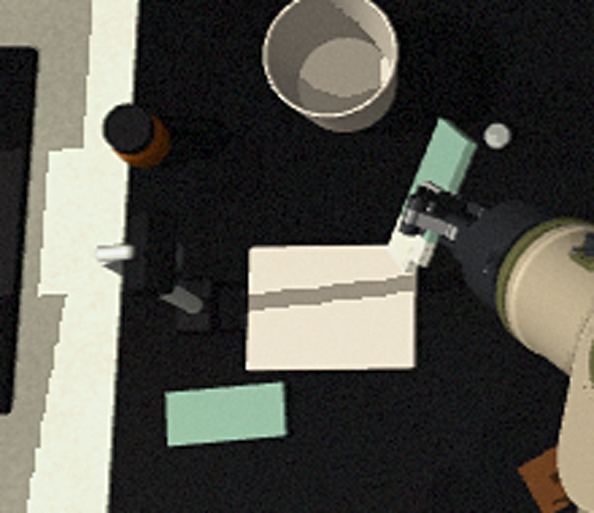

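The hover is right: the predicted frosted pixel (176.5,367.5) agrees with the network's (178.2,368.4), and nothing lies between the plate and the foot. Final approach.

Emit:
arm_command([
  [[1,1,-0.18,-0.51,0],[1,1,-0.18,-0.51,0],[1,1,-0.18,-0.51,0],[1,1,-0.18,-0.51,0],[1,1,-0.18,-0.51,0],[1,0.7,-0.14,-0.36,0],[1,0.26,-0.05,-0.13,0],[1,0,0,0,0]],
], force=80)

```text
clock: 26.13
position: [0.4824, 0.114, 0.2277]
ee_rot: [0.293, 0.498, 0.13, 0.806]
ft_force: [-0.4, -0.4, -1.0]
grip_width: 0.076
```

```bash
python3 st.py; python3 fro.py; python3 -c "
from h import *
P={}
for c,b in (('scene',(80,300,300,520)),('top',(150,340,110,330))):
    im=manip.camera(c); cv2.imwrite(f'pics/i_{c}.png',cv2.resize(im[b[0]:b[1],b[2]:b[3],::-1],None,fx=2.7,fy=2.7,interpolation=cv2.INTER_CUBIC))
    for q in('frosted','reading_point'):
        for d in manip.pinpoint(q,c)[:3]: print(c,q,np.round(d['pixel'],1),round(d['confidence'],2))
"
```

```text
t 26.13 pos [0.4824 0.114  0.2277] toolx [ 0.469  0.501 -0.727] tooly [0.083 0.795 0.601] yawdeg 84.1
q [ 0.477 -0.092 -0.517  2.263 -1.05   0.636  2.049] F [-0.4 -0.4 -1. ] T [-0.68  0.61  0.04] w 0.0758
t 26.1333 frosted [0.4809 0.1687 0.1627] units to RP [ 0.05 -0.09 -0.06] ang 8.3 plate x [-0.83  0.39 -0.41] z [-0.56 -0.47  0.68]
[0.573 0.14  0.182] [0.545 0.116 0.216] [0.482 0.183 0.137] [0.454 0.16  0.171] 
[209.8 397.2] [252.6 232.5]
scene frosted [356.6 272.4] 0.86
scene frosted [211.3 399.1] 0.73
scene reading_point [214.3 392.7] 0.95
top frosted [254.9 230.8] 0.93
top frosted [178.4 379.1] 0.77
top frosted [332.8 490.8] 0.25
top reading_point [254.2 234.9] 0.66
```

View pics/i_scene.png

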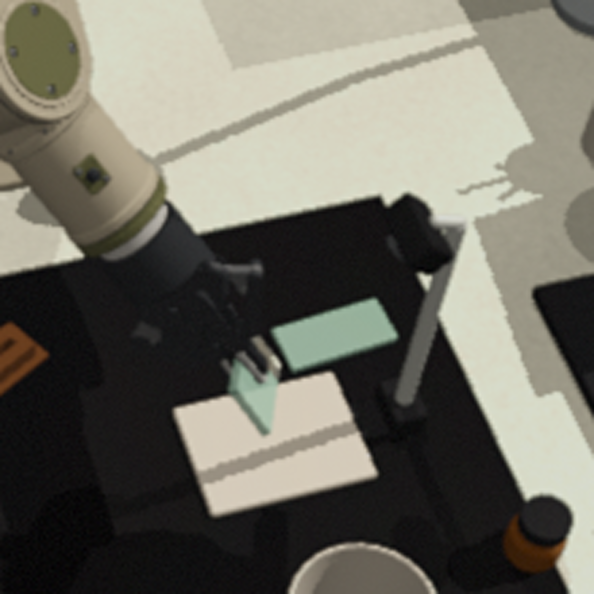

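View pics/i_top.png

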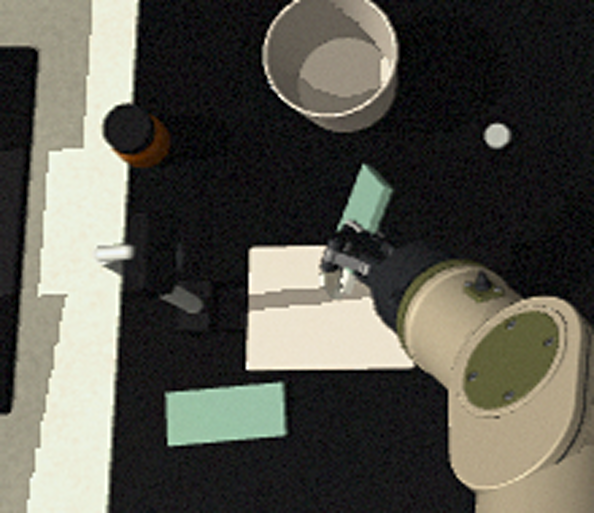

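The frosted point matches kinematically. I'll cross-check the reading point against the post base and lens, which are independent references.

```bash
python3 - <<'E'
from h import *
print("post base top",atz("top",150+305/2.7,110+195/2.7,.01),"scene",atz("scene",80+405/2.7,300+403/2.7,.015))
manip.camera("scene");manip.camera("top")
print("frosted net",tri({"scene":(211.3,399.1),"top":(254.9,230.8)}))
for i in range(3):
    d={}
    for c in("scene","top"):
        manip.camera(c); d[c]={q:manip.pinpoint(q,c) for q in("reading_point","camera","frosted")}
    for q in("reading_point","camera"):
        try: print(q,tri({c:d[c][q][0]["pixel"] for c in d}).round(4),[np.round(d[c][q][0]["pixel"],1).tolist() for c in d])
        except Exception as e: print(q,e)
    print([[np.round(x["pixel"],1).tolist() for x in d[c]["frosted"][:2]] for c in d])
E
```

```text
post base top [0.48070638 0.32417474 0.01      ] scene [0.4795038  0.32308216 0.015     ]
frosted net [0.47786782 0.17511825 0.14982788]
reading_point [0.4838 0.1664 0.1426] [[215.7, 397.1], [253.1, 236.3]]
camera [0.4791 0.2692 0.2716] [[170.4, 446.4], [244.8, 175.0]]
[[[359.0, 268.4], [211.1, 394.9]], [[251.9, 235.1], [178.3, 377.6]]]
reading_point [0.4864 0.1636 0.1601] [[213.1, 394.2], [250.1, 233.4]]
camera [0.4816 0.2672 0.2843] [[168.0, 446.1], [242.2, 173.3]]
[[[212.6, 400.6], [359.6, 273.6]], [[175.9, 377.4], [254.0, 235.5]]]
reading_point [0.4828 0.1663 0.15  ] [[213.9, 395.3], [252.6, 233.8]]
camera [0.4814 0.2681 0.2696] [[171.6, 447.3], [244.1, 177.0]]
[[[211.0, 398.5], [360.3, 272.2]], [[253.0, 233.5], [180.6, 379.8]]]
```

The post base gives y = 0.3235 - 0.155 = 0.1685, and the networks average 0.166, so the pose is within a few millimetres. One small nudge, let it settle, then hand in.

Emit:
arm_command([
  [[1,0.05,-0.09,-0.05,0],[1,0,0,0,0],[1,0,0,0,0],[1,0,0,0,0],[1,0,0,0,0]],
], force=80)

```text
clock: 28.15
position: [0.4813, 0.1123, 0.2243]
ee_rot: [0.293, 0.498, 0.129, 0.806]
ft_force: [0.3, -0.1, -0.9]
grip_width: 0.079
```

```bash
python3 fro.py; python3 st.py; python3 -c "
from h import *
cv2.imwrite('pics/j.png',manip.camera('scene')[:,:,::-1])
print(np.abs(manip.get_obs()['joint_velocities']).max()); print(manip.hand_in())"
```

```text
t 28.15 frosted [0.4798 0.167  0.1592] units to RP [-0.    0.05  0.  ] ang 8.4 plate x [-0.83  0.39 -0.41] z [-0.56 -0.47  0.68]
[0.572 0.138 0.178] [0.544 0.115 0.212] [0.481 0.182 0.134] [0.453 0.158 0.168] 
[210.4 396.2] [253.3 233.5]
t 28.15 pos [0.4813 0.1123 0.2243] toolx [ 0.47   0.5   -0.728] tooly [0.084 0.795 0.6  ] yawdeg 84.0
q [ 0.478 -0.089 -0.515  2.269 -1.056  0.632  2.06 ] F [ 0.3 -0.1 -0.9] T [-0.67  0.58  0.01] w 0.0789
0.0021155895064005606
the job is handed in; nothing more can be done
None
```

View pics/j.png

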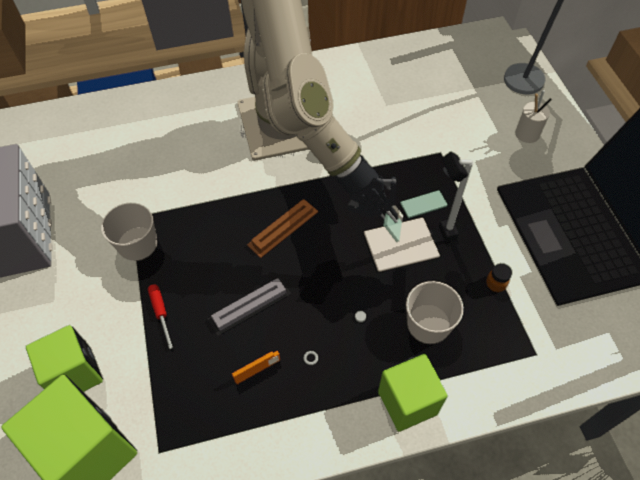

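I handed the job in at 28 s with the plate still gripped at the reading point; no verdict was reported.

**What I did**
- **Slide:** I pushed the plate until its clear end met the stop. The force rose to 8 N, slightly over the 7 N you gave. I then eased off and held for about 0.3 s, and the picture showed the plate home and upright.
- **Grasp:** I took the plate by its clear part, about 3.5 mm on the clear side of its centre, and lifted it out.
- **Tilt:** Moves can only turn about the tool's own x axis. I got the tilt by driving the arm against its reach and joint limits, where the tool tips and stays tipped. It meant a few seconds of extra arm motion, all in free air.

**Last checks**
- **Position:** The arm's pose puts the frosted middle at (0.480, 0.167, 0.159) m. My estimate of the reading point is (0.480, 0.168, 0.160) m.
- **Facing:** The label faces up, 8.4° off squarely facing the lens, against a limit of 20°.
- **Hold:** The jaw opening stays at the plate's thickness, the grip is set to 80 N and the arm is still. The last picture shows the bystanders where they started.

**Where checks disagreed**
- The networks' fixes for the reading point and the frosted end scatter by up to about 10–17 mm, mostly in height. The position of the camera's post agrees with the value I used to within 1 mm.
- The plate is not level in its own plane; it slopes about 24° along its length. I judged that the facing test does not depend on this.

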